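# Lock the jig's hinge pin with its R-clip

## Robot

A 6-joint arm with a two-finger parallel gripper is mounted at the origin on the work surface. World frame = base frame: x ahead of the robot, y to its left, z up, the work surface at z = 0. Lengths are in m, angles in degrees, forces in N, time in s.
With the tool pointing down it reaches from about 0.25 to 0.775 m from the base axis. Payload 4 kg.
Tool frame: the origin (TCP) lies on the centre line of the jaws, within the pads' length; the fingertips stand 11 mm ahead of it and the grasp point (between the pads) lies 8 mm behind it; z points along the fingers, y is the direction in which the jaws open and shut (so a half turn about z gives the same grasp; the last joint's range is limited). The gripper opens to 94 mm and grips with 3 to 60 N. Pads are 16 mm wide; open, the fingers measure 119 mm over their backs; the gripper's body (75 mm by 177 mm) begins 78 mm behind the grasp point.
Start: joints at [-81.824, 4.996, 78.535, -0, 96.463, -5.907], TCP at [0.134, -0.533, 0.217] pointing down, gripper open.
Joint ranges: [-177.83, 177.83], [-43.37, 116.18], [15.69, 146.23], [-61.86, 241.86], [9.47, 152.12], [-147.06, 147.06]. Speed limits (degrees/s): [159.86, 159.86, 180, 180, 180, 180].

## Interface

Orientations are given as [roll, pitch, yaw] about the fixed x, y, z axes, in that order (R = Rz(yaw) Ry(pitch) Rx(roll)).
In Python, from station import bot gives the robot as it stands.
- The arm moves only by the tool send_rows, never from a script. Its arguments are lists of equal length, an entry for each row: "travel": the shift along the tool's x, y, z normalised to -1 to 1, where 1 is 10 cm, a list of three; "turn": the turn, a rotation vector about the tool's x, y, z normalised to -1 to 1, where 1 is 180 degrees, a list of three; "gripper": the closure, from 0 (fully open) to 1 (shut). In form: {"travel": [[x, y, z], ...], "turn": [[rx, ry, rz], ...], "gripper": [gripper, ...]}. A call has exactly 5 rows; each row is the pose to reach, as a shift and turn from the pose measured when the call began, along the tool's axes at that moment, turning the shorter way round; what a row does not reach only later rows make up. A row lasts 1/8 s, in which the tool goes at most 62.5 mm and 10.7 degrees, less where a joint would pass 70% of its speed; a pose out of reach is approached as far as the arm can. A call with a number of a shift or a turn outside -1 to 1 is refused whole. A call with a gripper value outside its range is refused whole. The fingers move at their own pace and stop on an object; "force" is the grip in N (left out, the last holds). Time passes only in rows, so rows that repeat a pose let the fingers close, or fill a call up. It gives the time, the measured TCP pose, the force and the opening at its end, in the units of the state.
- bot.get_state(): the state, without advancing time (a new reading comes with each control period).
- bot.read_camera(name): name is "scene" or "top"; returns a dict with "pixels" (384x512x3 uint8, red, green, blue), "fx", "fy", "cx", "cy" (pixels), "D" ([k1, k2, p1, p2, k3] as OpenCV has them; the pictures are not rectified), "R" (3x3) and "t" (3): a world point X has camera coordinates R X + t. Camera axes: x right, y down, z forward; pixel columns grow to the right and rows downward; lengths in m; the calibration is good to about 2 mm. A picture is of the moment at which its call begins. There is no depth.
- bot.close_job(): hands the job in, once; it reports no verdict.
The state is a dict: "t": time; "joint_positions": joint angles; "qd": joint speeds; "tau": joint torques, N m; "eef_pos": TCP position; "tcp_rot": TCP orientation; "wrist_force": force on the tool from outside, world axes, zero at the start; "moment": the same for the moment, N m; "gripper_width": opening from 0.0 (shut) to 1.0 (fully open).
Only numpy, scipy, OpenCV 4.12 (cv2) and the standard library are available. Lean on these libraries where they do the work, as an engineer would, in place of code of your own. Each camera call takes 0.05 s, during which the arm holds its last target.

## Task

The hinge pin of the hold-down jig is in place but not locked. Take the R-clip out of its rack block and fit it: straight leg down through the cross-hole in the free end of the pin, bent leg beside the pin, and press gently until the bent leg has ridden over the pin and snapped shut around it. Find the hole by feel, with less than 30 N on the pin until the leg is in, do not ram or jam the clip after that, let go of the clip, and leave the cup, the tub and the screwdriver where they are.

Things in the scene. Friction and masses are not known exactly. Their poses are not given: they have to be found in the camera images.
- clip: loose R-clip of 6 mm steel wire, about 115 g, standing legs down in the rack (may lean 2 degrees, shift 1 mm). It lies in its own x-z plane, +z up, legs to -z. Origin: on the straight leg's axis at the height of the eye's centre. The straight leg runs along x = 0; the bent leg hangs on its +x side and reaches out to x = 21 mm
- clip_eye (a point): centre of the clip's eye, at (9, 0, 0) mm in the clip's frame, axes as the clip's. The eye is a wire ring 41 mm across filled by a black plastic disc 34 mm across, 12 mm thick along y, with flat faces: grip these (close along y) at the centre or a few mm higher
- clip_tip (a point): lowest point of the straight leg's round end, at (0, 0, -86) mm in the clip's frame, axes as the clip's; it reaches 9 mm lower than the bent leg's end
- clip_seat (a point): point on the straight leg's axis at (0, 0, -48) mm in the clip's frame, axes as the clip's: it lies on the pin's axis when the clip is fully home (the tip is then 38 mm below that axis)
- clip_leg (a joint): how far the springy bent leg is bent outward, rad: 0 at rest, about 0.08 to 0.1 as its throat passes the widest part of the pin, under 0.03 when snapped home, 0.5 at most. Hinged by the eye at x = 19, z = -14 mm of the clip, 3 N m/rad. Wire centre line (x, z): bow (16.8, -48), throat (10.2, -61.3), flared end (17.5, -74) mm. Pushing it over the pin takes up to about 12 N
- rack: fixed grey plastic block, 64 (x) by 44 (y) by 62 mm high, with two openings 8 mm wide (y), 56 mm deep, in its top: a square hole for the straight leg (centre 9 mm to the -x side of the middle) and a slot for the bent leg (the clip's axes parallel to the block's, eye centre 92 mm above the bench). Origin: centre of its underside
- bracket: fixed hinge bracket: base plate x -45..95, y -65..85 mm, 12 mm thick; two cheeks 36 mm wide, 98 mm high at y = -25..-15 and 15..25; a clamp arm between them points to +x. A steel pin, diameter 26 mm, lies along y through the cheeks, axis 80 mm above the bench, free end on the +y side. Origin: on the bench under the pin, midway between the cheeks; z up
- pin_root (a point): point on the pin's axis where the pin leaves the +y cheek's outer face, at (0, 25, 80) mm in the bracket's frame, axes as the bracket's. The vertical through hole (8 mm wide, sharp edged) is on the axis, true in x, 11 to 35 mm from here to +y: the pin sits more or less far out, not measured, so feel or look. Pin's end: 16 mm beyond the hole; pin top 93 mm above the bench; it holds against 25 N endwise
- cup: clear plastic measuring cup, 80 mm across, 110 mm high, bystander; origin at the centre of its underside
- tub: small open yellow parts tub, 110 x 80 x 50 mm, bystander; origin at the centre of its underside
- driver: screwdriver lying on the bench, bystander; origin on its underside
Mind the look-alikes: they are no part of the job. There is more than one size of the bracket; the job needs the smallest.

How it is judged:
By the outcome, as a careful person would: the job done as asked, in the order asked, and still so for the second after the job is handed in, with the robot touching nothing.
It also fails if it takes over 59 s, if anything falls off the work surface, if the arm or the gripper's body presses on something with over 40 N, if the wrist force passes 120 N, or if a joint passes its speed limit or range.

## Working session

There is one attempt and no reset: what is moved stays moved. The work goes in short steps, Python scripts to look and compute and a tool call to move; the robot and the scene stay as the last step left them, time stands still between calls to the robot, and variables do not carry over. Pictures are saved under pics/ and viewed, and the job is handed in when it is done.

Besides the shell and the picture viewer there is one more tool, called after "Emit:" by a JSON object that holds its "api" and its "payload". send_rows: Moves the arm, as the interface text tells. Scaled input: -1 to 1 covers 10 cm each way for a shift and 180 degrees each way for a turn. Its arguments: {"type":"object","properties":{"travel":{"type":"array","items":{"type":"array","items":{"type":"number"}}},"turn":{"type":"array","items":{"type":"array","items":{"type":"number"}}},"gripper":{"type":"array","items":{"type":"number"}},"force":{"type":"number"}},"required":["travel","turn","gripper"]}

```bash
mkdir -p pics; ls; python3 - <<'E'
from station import bot
import cv2,pickle,numpy as np
s=bot.get_state();print({k:np.round(v,4).tolist() for k,v in s.items()})
d={}
for n in("scene","top"):
    c=bot.read_camera(n);d[n]=c
    cv2.imwrite(f"pics/{n}0.png",cv2.resize(c["pixels"][:,:,::-1],(800,600),interpolation=cv2.INTER_CUBIC))
    print(n,c["fx"],c["cx"],c["cy"],c["D"],-np.array(c["R"]).T@c["t"],np.round(c["R"],3).tolist())
pickle.dump(d,open("cam0.pkl","wb"))
E
```

```text
pics
{'t': 0.0, 'joint_positions': [-81.8239, 5.039, 78.6263, 0.0004, 96.4634, -5.9069], 'qd': [0.086, -0.0282, 0.0068, -0.0614, -0.0481, 0.0259], 'tau': [0.0011, -34.0173, -30.2431, 0.072, 0.0329, -0.0002], 'eef_pos': [0.1338, -0.5329, 0.2153], 'tcp_rot': [-179.8721, -0.0136, 14.083], 'wrist_force': [-0.4219, -0.0732, -0.3856], 'moment': [-0.0176, -0.0283, -0.0149], 'gripper_width': 0.9991}
scene 447.90444893962103 253.6396888216807 188.4122008737007 [-0.15529942  0.          0.          0.          0.        ] [ 0.96170851 -0.9266914   0.74381583] [[0.89, 0.456, 0.0], [0.242, -0.473, -0.847], [-0.386, 0.754, -0.531]]
top 447.98392864658314 259.3654705122653 193.9306222608522 [0.00730973 0.         0.         0.         0.        ] [0.13786548 0.00992733 1.52930013] [[-0.068, -0.998, -0.004], [-0.973, 0.067, -0.222], [0.222, -0.012, -0.975]]
```

View pics/scene0.png

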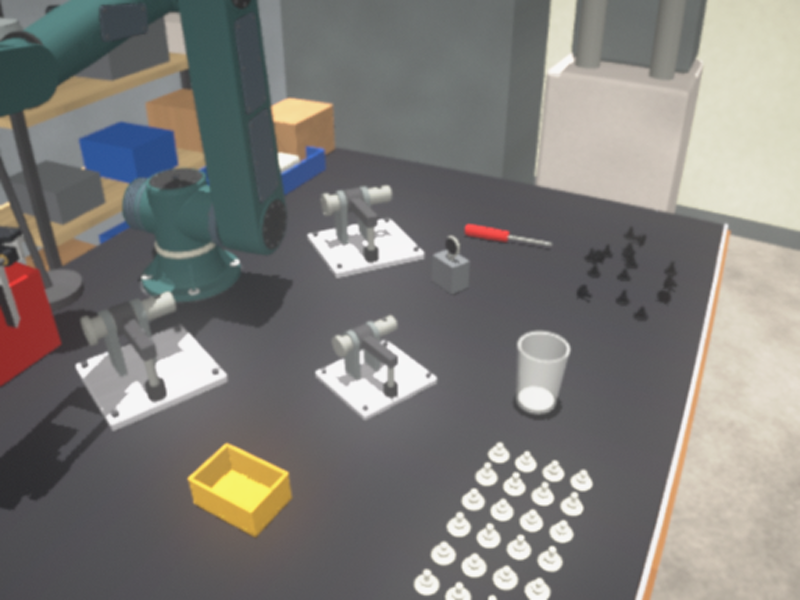

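View pics/top0.png

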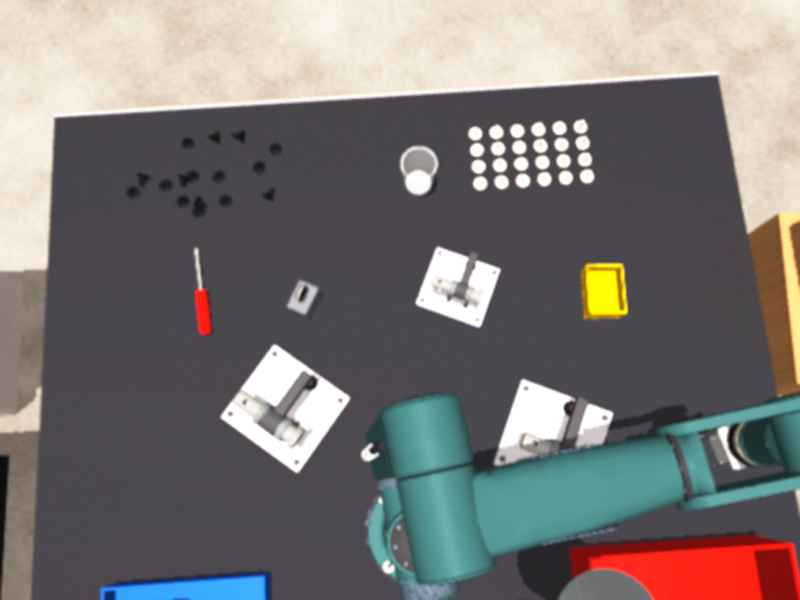

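Top view (800x600 pixels): three bracket candidates, at (285,408), (458,285) and (555,430). The one at (458,285) looks smallest. The rack with the clip is at (303,297), the cup at (419,170), the tub at (604,291) and the driver at (202,290). I'll check the bracket sizes by casting rays and look at enlarged crops.

```bash
cat > h.py <<'E'
import numpy as np,cv2,pickle
def K(c): return np.array([[c["fx"],0,c["cx"]],[0,c["fy"],c["cy"]],[0,0,1.]])
def ray(c,p):
    u=cv2.undistortPoints(np.array(p,float).reshape(-1,1,2),K(c),np.array(c["D"])).reshape(-1,2)
    R=np.array(c["R"]);d=np.c_[u,np.ones(len(u))]@R
    return -R.T@np.array(c["t"]),d/np.linalg.norm(d,axis=1)[:,None]
def onz(c,p,z):
    o,d=ray(c,p);return o+d*((z-o[2])/d[:,2])[:,None]
def proj(c,X):
    return cv2.projectPoints(np.array(X,float).reshape(-1,1,3),cv2.Rodrigues(np.array(c["R"]))[0],np.array(c["t"],float),K(c),np.array(c["D"]))[0].reshape(-1,2)
def tri(c1,p1,c2,p2):
    o1,d1=ray(c1,p1);o2,d2=ray(c2,p2);d1=d1[0];d2=d2[0]
    s=np.linalg.lstsq(np.c_[d1,-d2],o2-o1,rcond=None)[0]
    a=o1+s[0]*d1;b=o2+s[1]*d2
    return (a+b)/2,np.linalg.norm(a-b)
def crop(c,x0,y0,x1,y1,k,name):
    cv2.imwrite(name,cv2.resize(c["pixels"][y0:y1,x0:x1,::-1],None,fx=k,fy=k,interpolation=cv2.INTER_CUBIC))
E
python3 - <<'E'
from h import *
d=pickle.load(open("cam0.pkl","rb"))
for n in d:
    c=d[n];im=c["pixels"]; hsv=cv2.cvtColor(im,cv2.COLOR_RGB2HSV)
    m=((hsv[...,2]>150)&(hsv[...,1]<40)).astype(np.uint8)
    for k in cv2.findContours(m,cv2.RETR_EXTERNAL,cv2.CHAIN_APPROX_NONE)[0]:
        a=cv2.contourArea(k)
        if 700<a<8000:
            w=onz(c,k.reshape(-1,2),.012)[:,:2].astype(np.float32)
            r=cv2.minAreaRect(w);print(n,a,k.reshape(-1,2).mean(0),r)
t=d["top"];s=d["scene"]
crop(t,250,145,340,220,8,"pics/tb.png");crop(t,170,165,220,210,12,"pics/tr.png")
crop(s,195,190,285,270,8,"pics/sb.png");crop(s,265,140,315,195,10,"pics/sr.png")
E
```

```text
scene 1686.5 [240.21585903 239.3876652 ] ((0.5151597261428833, -0.12950760126113892), (0.1572628766298294, 0.1520259827375412), 65.66023254394531)
scene 1308.0 [345.44776119 236.05223881] ((0.7611287236213684, 0.016757845878601074), (0.09195290505886078, 0.2245631068944931), 18.876659393310547)
scene 2859.5 [ 93.42679128 240.63551402] ((0.1674947440624237, -0.29947417974472046), (0.20920127630233765, 0.20992593467235565), 65.33455657958984)
scene 1512.0 [232.09090909 157.21212121] ((0.27090930938720703, 0.26683080196380615), (0.2110801339149475, 0.219413623213768), 51.12345504760742)
top 1439.0 [338.93157895 272.35789474] ((0.188980832695961, -0.26280713081359863), (0.12184082716703415, 0.1917782872915268), 65.7911376953125)
top 3568.5 [182.55958549 260.86528497] ((0.2733239531517029, 0.26548081636428833), (0.20966026186943054, 0.19625015556812286), 51.48886489868164)
top 1535.0 [293.69196429 183.27678571] ((0.5147495865821838, -0.12722013890743256), (0.15539473295211792, 0.14688153564929962), 65.85191345214844)
```

View pics/tb.png

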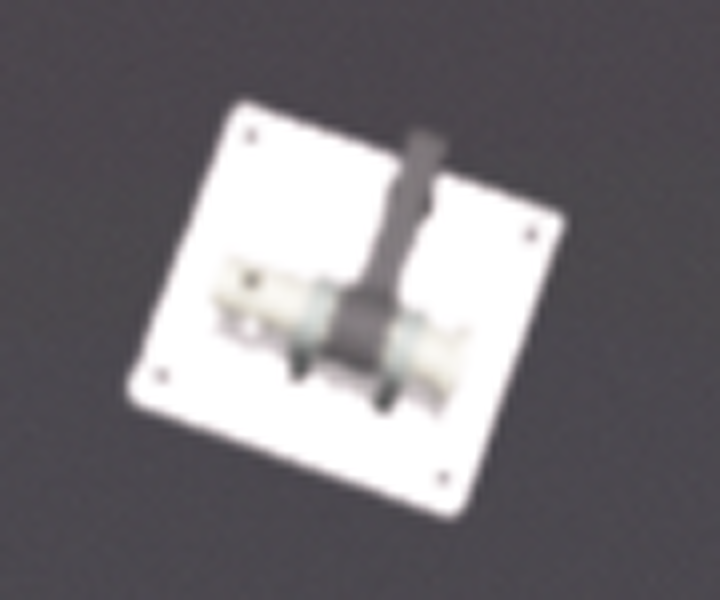

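View pics/sb.png

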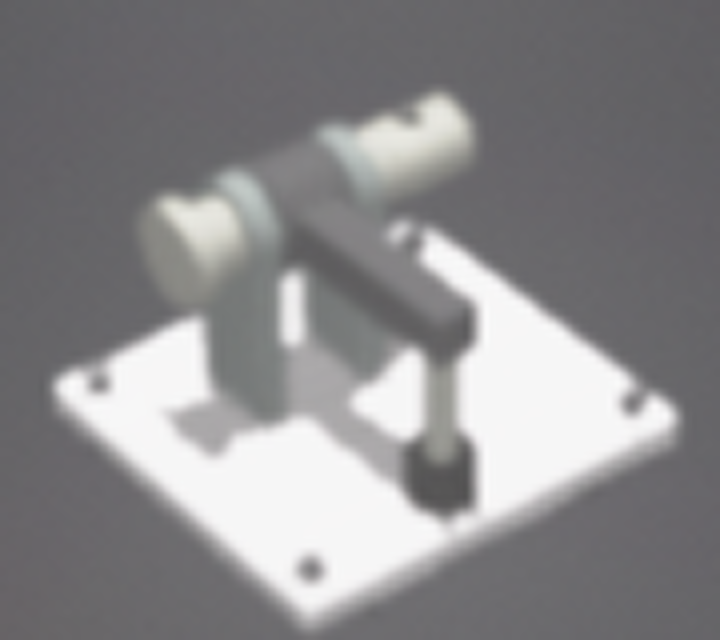

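View pics/tr.png

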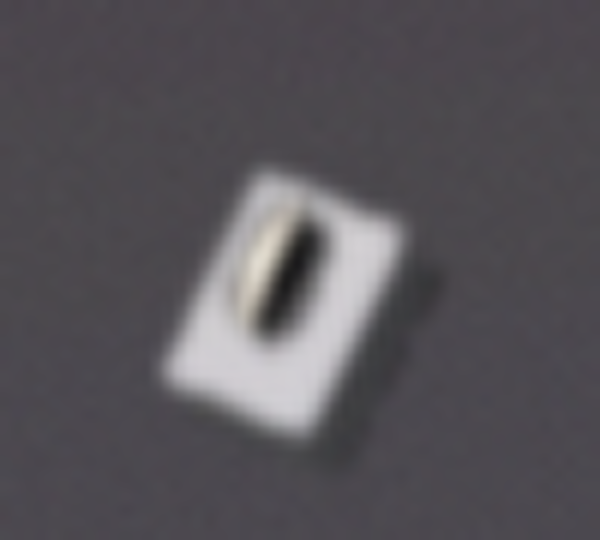

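View pics/sr.png

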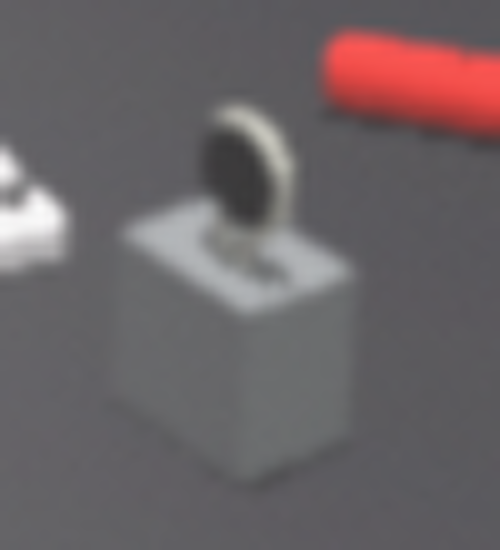

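```bash
python3 - <<'E'
from h import *
d=pickle.load(open("cam0.pkl","rb"));t=d["top"];s=d["scene"]
# bracket pose from plates
for cen,w in(((.5152,-.1295),'scene'),((.51475,-.1272),'top')):
    y=np.radians(65.8-90);R=np.array([[np.cos(y),-np.sin(y)],[np.sin(y),np.cos(y)]])
    o=np.array(cen)-R@[.025,.010]
    print(w,'origin',o)
    h=o+R@[0,.036];h2=o+R@[0,.060];print(h,h2)
print('hole',tri(t,[280.9,179.4],s,[245.9-.5+.06,203.9-.5]))
print(onz(t,[[280.94,179.4]],.093),onz(s,[[245.9-.44,203.9-.44]],.093))
# rack mask top
for n,c,z,box in(("top",t,.062,(170,165,220,210)),):
    im=c["pixels"][box[1]:box[3],box[0]:box[2]];g=im.max(2)
    m=(g>140).astype(np.uint8);k=max(cv2.findContours(m,cv2.RETR_EXTERNAL,cv2.CHAIN_APPROX_NONE)[0],key=cv2.contourArea)
    w=onz(c,k.reshape(-1,2)+np.array(box[:2]),z)[:,:2].astype(np.float32);print(n,cv2.minAreaRect(w),g.max())
# scene corners from crop (x10 from 265,140)
P=np.array([[120,232],[200,198],[355,270],[245,312]])/10-.45+[265,140]
print(onz(s,P,.062))
P=np.array([[265,165],[405,225],[305,435],[165,375]])/12-.46+[170,165]
print(onz(t,P,.062))
# eye: scene blob disc centre
print(proj(s,[[.5,.2,0]]))
crop(s,282,148,302,172,25,"pics/sr2.png")
E
```

```text
scene origin [ 0.48829777 -0.12837313]
[ 0.503055  -0.0955368] [ 0.51289315 -0.07364592]
top origin [ 0.48784777 -0.12607313]
[ 0.502605  -0.0932368] [ 0.51244315 -0.07134592]
hole (array([ 0.50717376, -0.08219899,  0.09744391]), np.float64(0.0023572054649981257))
[[ 0.5093159  -0.08195996  0.093     ]] [[ 0.50336738 -0.07757828  0.093     ]]
top ((0.5014495849609375, 0.21325485408306122), (0.0446166954934597, 0.06563150137662888), 61.82963943481445) 221
[[0.46104475 0.21046756 0.062     ]
 [0.47442535 0.24278133 0.062     ]
 [0.53641864 0.22176169 0.062     ]
 [0.51629209 0.18178819 0.062     ]]
[[0.54217741 0.21756194 0.062     ]
 [0.52197873 0.17883504 0.062     ]
 [0.46349684 0.20913846 0.062     ]
 [0.4833653  0.24759999 0.062     ]]
[[285.78822538 183.97277261]]
```

View pics/sr2.png

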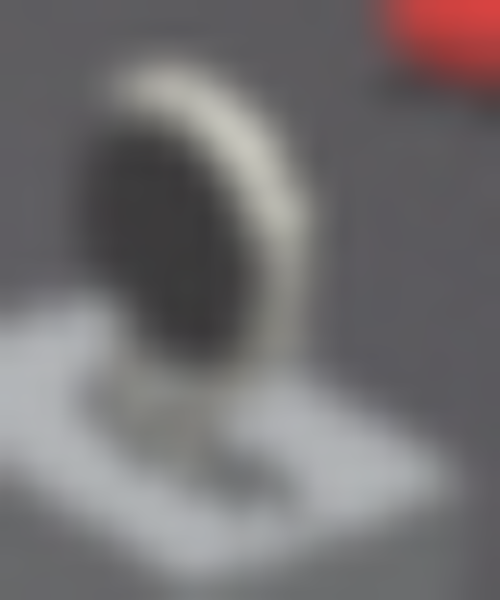

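```bash
python3 - <<'E'
from h import *
d=pickle.load(open("cam0.pkl","rb"));t=d["top"];s=d["scene"]
y=np.radians(-28);R=np.array([[np.cos(y),-np.sin(y)],[np.sin(y),np.cos(y)]])
for n,c in d.items():
  for dy in(-.008,-.004,0,.004,.008,):
    xs=np.arange(-.03,.031,.003)
    X=np.array([[*(np.array([.5,.2135])+R@[x,dy]),.062] for x in xs])
    p=proj(c,X).astype(np.float32)
    v=cv2.remap(c["pixels"].mean(2).astype(np.float32),p[:,0],p[:,1],cv2.INTER_CUBIC).ravel()
    print(n,dy,v.astype(int).tolist())
# visual with rectified scene top plane
W=np.zeros((440,640,2),np.float32)
u,v=np.meshgrid(np.arange(640),np.arange(440))
X=np.stack([.5+R[0,0]*(u-320)*1e-4+R[0,1]*(220-v)*1e-4,.2135+R[1,0]*(u-320)*1e-4+R[1,1]*(220-v)*1e-4,0*u+.062],-1)
p=proj(s,X).reshape(440,640,2).astype(np.float32)
o=cv2.remap(s["pixels"],p[...,0],p[...,1],cv2.INTER_CUBIC)
cv2.imwrite("pics/rect.png",o[:,:,::-1])
E
```

```text
scene -0.008 [170, 179, 180, 181, 181, 179, 176, 169, 165, 160, 153, 152, 155, 161, 161, 161, 168, 167, 166, 163, 148]
scene -0.004 [169, 177, 181, 179, 176, 163, 148, 138, 133, 130, 127, 132, 138, 135, 134, 136, 141, 154, 163, 159, 144]
scene 0 [174, 179, 180, 173, 157, 136, 128, 127, 127, 123, 125, 127, 123, 118, 114, 119, 133, 145, 150, 154, 143]
scene 0.004 [172, 178, 175, 159, 142, 131, 134, 132, 126, 124, 126, 124, 126, 126, 122, 128, 136, 152, 165, 161, 146]
scene 0.008 [167, 171, 161, 141, 130, 128, 131, 131, 128, 129, 138, 150, 154, 151, 153, 159, 167, 175, 176, 170, 149]
top -0.008 [167, 199, 208, 207, 208, 207, 205, 198, 187, 177, 176, 173, 176, 177, 188, 193, 191, 199, 206, 204, 194]
top -0.004 [167, 197, 207, 208, 207, 200, 186, 167, 137, 115, 111, 109, 113, 114, 119, 128, 128, 146, 169, 189, 189]
top 0 [160, 195, 206, 208, 206, 196, 163, 115, 76, 63, 56, 52, 53, 51, 49, 57, 55, 75, 110, 151, 177]
top 0.004 [161, 195, 206, 207, 207, 197, 173, 121, 77, 57, 52, 46, 36, 30, 34, 32, 34, 44, 77, 132, 167]
top 0.008 [157, 194, 207, 207, 207, 204, 193, 173, 153, 144, 142, 141, 136, 125, 125, 116, 117, 120, 123, 140, 155]
```

View pics/rect.png

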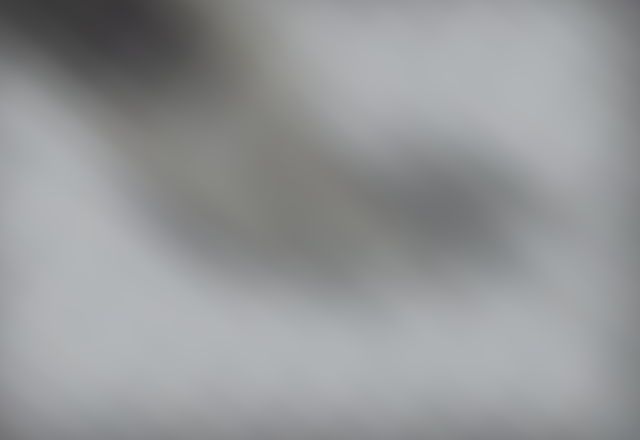

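```bash
cat > plan.py <<'E'
import sys,numpy as np
from scipy.spatial.transform import Rotation as Ro
from station import bot
# usage: plan.py x y z yaw [ncalls]
def go(x,y,z,yaw,n=1,full=False):
    s=bot.get_state();p=np.array(s["eef_pos"]);R=Ro.from_euler('xyz',s["tcp_rot"],degrees=True)
    T=Ro.from_euler('xyz',[180,0,yaw],degrees=True)
    rv=(R.inv()*T).as_rotvec();tg=np.array([x,y,z])
    for i in range(n):
        a=p+(tg-p)*i/n;b=p+(tg-p)*(i+1)/n;Ra=R*Ro.from_rotvec(rv*i/n)
        d=Ra.inv().apply(b-a)/.1;print(i,'end travel',np.round(d,3).tolist(),'turn',np.round(rv/n/np.pi,4).tolist())
if __name__=="__main__":
    s=bot.get_state();print('t',s["t"],np.round(s["eef_pos"],4),np.round(s["tcp_rot"],2),'F',np.round(s["wrist_force"],1),'M',np.round(s["moment"],2),'w',round(s["gripper_width"]*94,1))
    a=list(map(float,sys.argv[1:]))
    if a: go(*a[:4],int(a[4]) if len(a)>4 else 1)
E
python3 plan.py .5 .2137 .217 152 7
python3 - <<'E'
from h import *
d=pickle.load(open("cam0.pkl","rb"));t=d["top"];s=d["scene"]
# eye: scene dark disc
im=s["pixels"][148:172,280:302].astype(int);g=im.mean(2);print(g.min())
m=(g<85).astype(np.uint8);print(m)
yy,xx=np.nonzero(m);print(xx.mean()+280,yy.mean()+148)
E
```

```text
t 0.1 [ 0.1338 -0.533   0.2154] [-1.7988e+02 -1.0000e-02  1.4080e+01] F [ 0.6 -0.1 -0.3] M [-0.02  0.04  0.05] w 93.9
0 end travel [0.767, -0.907, -0.0] turn [-0.0, -0.0001, -0.1095]
1 end travel [1.028, -0.596, -0.001] turn [-0.0, -0.0001, -0.1095]
2 end travel [1.169, -0.214, -0.001] turn [-0.0, -0.0001, -0.1095]
3 end travel [1.172, 0.192, -0.002] turn [-0.0, -0.0001, -0.1095]
4 end travel [1.039, 0.576, -0.002] turn [-0.0, -0.0001, -0.1095]
5 end travel [0.784, 0.893, -0.002] turn [-0.0, -0.0001, -0.1095]
6 end travel [0.437, 1.105, -0.002] turn [-0.0, -0.0001, -0.1095]
58.333333333333336
[[0 0 0 0 0 0 0 0 0 0 0 0 0 0 0 0 0 0 0 0 0 0]
 [0 0 0 0 0 0 0 0 0 0 0 0 0 0 0 0 0 0 0 0 0 0]
 [0 0 0 0 0 0 0 0 0 0 0 0 0 0 0 0 0 0 1 1 0 0]
 [0 0 0 0 0 0 0 0 0 0 0 0 0 0 0 0 0 1 1 1 1 1]
 [0 0 0 0 0 0 0 0 0 0 0 0 0 0 0 0 0 0 0 0 1 1]
 [0 0 0 0 0 1 1 1 1 0 0 0 0 0 0 0 0 0 0 0 0 0]
 [0 0 0 0 0 1 1 1 1 1 0 0 0 0 0 0 0 0 0 0 0 0]
 [0 0 0 0 0 1 1 1 1 1 1 0 0 0 0 0 0 0 0 0 0 0]
 [0 0 0 0 0 1 1 1 1 1 1 0 0 0 0 0 0 0 0 0 0 0]
 [0 0 0 0 0 1 1 1 1 1 1 1 0 0 0 0 0 0 0 0 0 0]
 [0 0 0 0 0 1 1 1 1 1 1 1 0 0 0 0 0 0 0 0 0 0]
 [0 0 0 0 0 0 0 1 1 1 1 1 0 0 0 0 0 0 0 0 0 0]
 [0 0 0 0 0 0 0 1 1 1 1 1 0 0 0 0 0 0 0 0 0 0]
 [0 0 0 0 0 0 0 0 1 1 1 1 0 0 0 0 0 0 0 0 0 0]
 [0 0 0 0 0 0 0 0 0 0 0 0 0 0 0 0 0 0 0 0 0 0]
 [0 0 0 0 0 0 0 0 0 0 0 0 0 0 0 0 0 0 0 0 0 0]
 [0 0 0 0 0 0 0 0 0 0 0 0 0 0 0 0 0 0 0 0 0 0]
 [0 0 0 0 0 0 0 0 0 0 0 0 0 0 0 0 0 0 0 0 0 0]
 [0 0 0 0 0 0 0 0 0 0 0 0 0 0 0 0 0 0 0 0 0 0]
 [0 0 0 0 0 0 0 0 0 0 0 0 0 0 0 0 0 0 0 0 0 0]
 [0 0 0 0 0 0 0 0 0 0 0 0 0 0 0 0 0 0 0 0 0 0]
 [0 0 0 0 0 0 0 0 0 0 0 0 0 0 0 0 0 0 0 0 0 0]
 [0 0 0 0 0 0 0 0 0 0 0 0 0 0 0 0 0 0 0 0 0 0]
 [0 0 0 0 0 0 0 0 0 0 0 0 0 0 0 0 0 0 0 0 0 0]]
289.7241379310345 156.05172413793105
```

```bash
python3 plan.py .5 .2137 .217 152 9; python3 - <<'E'
from h import *
d=pickle.load(open("cam0.pkl","rb"));t=d["top"];s=d["scene"]
print(onz(s,[[288.1,157]],.092))
E
```

```text
t 0.1 [ 0.1338 -0.533   0.2154] [-1.7988e+02 -1.0000e-02  1.4080e+01] F [ 0.6 -0.1 -0.3] M [-0.02  0.04  0.05] w 93.9
0 end travel [0.597, -0.706, -0.0] turn [-0.0, -0.0001, -0.0851]
1 end travel [0.762, -0.523, -0.0] turn [-0.0, -0.0001, -0.0851]
2 end travel [0.873, -0.303, -0.001] turn [-0.0, -0.0001, -0.0851]
3 end travel [0.922, -0.062, -0.001] turn [-0.0, -0.0001, -0.0851]
4 end travel [0.906, 0.184, -0.001] turn [-0.0, -0.0001, -0.0851]
5 end travel [0.825, 0.417, -0.001] turn [-0.0, -0.0001, -0.0851]
6 end travel [0.685, 0.62, -0.002] turn [-0.0, -0.0001, -0.0851]
7 end travel [0.497, 0.779, -0.002] turn [-0.0, -0.0001, -0.0851]
8 end travel [0.273, 0.883, -0.002] turn [-0.0, -0.0001, -0.0851]
[[0.49947418 0.21038719 0.092     ]]
```

Emit:
{"api": "send_rows", "payload": {"travel": [[0.2, -0.23, 0], [0.4, -0.47, 0], [0.6, -0.7, 0], [0.6, -0.7, 0], [0.6, -0.7, 0]], "turn": [[0, 0, -0.028], [0, 0, -0.057], [0, 0, -0.085], [0, 0, -0.085], [0, 0, -0.085]], "gripper": [0, 0, 0, 0, 0]}}

```text
t: 0.72
eef_pos: [0.1746, -0.451, 0.2154]
tcp_rot: [-179.9, -0.0, 29.3]
wrist_force: [-0.0, -0.7, 0.6]
gripper_width: 0.996
```

Tracking is good, so I'll continue with full-length calls.

Emit:
{"api": "send_rows", "payload": {"travel": [[0.15, -0.1, 0], [0.3, -0.2, 0], [0.46, -0.31, 0], [0.61, -0.42, 0], [0.76, -0.52, 0]], "turn": [[0, 0, -0.017], [0, 0, -0.034], [0, 0, -0.051], [0, 0, -0.068], [0, 0, -0.085]], "gripper": [0, 0, 0, 0, 0]}}

```text
t: 1.35
eef_pos: [0.2161, -0.3671, 0.2156]
tcp_rot: [-179.9, -0.0, 44.9]
wrist_force: [1.0, 0.4, 0.1]
gripper_width: 1.002
```

Emit:
{"api": "send_rows", "payload": {"travel": [[0.17, -0.06, 0], [0.35, -0.12, 0], [0.52, -0.18, 0], [0.7, -0.24, 0], [0.87, -0.3, 0]], "turn": [[0, 0, -0.017], [0, 0, -0.034], [0, 0, -0.051], [0, 0, -0.068], [0, 0, -0.085]], "gripper": [0, 0, 0, 0, 0]}}

```text
t: 1.98
eef_pos: [0.2571, -0.2833, 0.2157]
tcp_rot: [-179.9, -0.0, 60.4]
wrist_force: [0.0, -0.4, 0.1]
gripper_width: 1.001
```

Emit:
{"api": "send_rows", "payload": {"travel": [[0.18, -0.01, 0], [0.37, -0.02, 0], [0.55, -0.04, 0], [0.74, -0.05, 0], [0.92, -0.06, 0]], "turn": [[0, 0, -0.017], [0, 0, -0.034], [0, 0, -0.051], [0, 0, -0.068], [0, 0, -0.085]], "gripper": [0, 0, 0, 0, 0]}}

```text
t: 2.6
eef_pos: [0.2977, -0.1993, 0.2158]
tcp_rot: [-180.0, -0.1, 75.9]
wrist_force: [0.4, 0.3, 1.2]
gripper_width: 1.001
```

Emit:
{"api": "send_rows", "payload": {"travel": [[0.18, 0.04, 0], [0.36, 0.07, 0], [0.54, 0.11, 0], [0.72, 0.15, 0], [0.91, 0.18, 0]], "turn": [[0, 0, -0.017], [0, 0, -0.034], [0, 0, -0.051], [0, 0, -0.068], [0, 0, -0.085]], "gripper": [0, 0, 0, 0, 0]}}

```text
t: 3.22
eef_pos: [0.3375, -0.1143, 0.2159]
tcp_rot: [-180.0, -0.1, 91.4]
wrist_force: [-0.0, -0.6, 0.7]
gripper_width: 0.996
```

```bash
python3 plan.py .501 .2143 .190 152 4
```

```text
t 3.225 [ 0.3375 -0.1143  0.2159] [-1.7999e+02 -6.0000e-02  9.1380e+01] F [-0.  -0.6  0.7] M [ 0.03 -0.16  0.  ] w 93.6
0 end travel [0.811, 0.428, 0.066] turn [0.0, -0.0001, -0.0842]
1 end travel [0.671, 0.626, 0.065] turn [0.0, -0.0001, -0.0842]
2 end travel [0.484, 0.779, 0.065] turn [0.0, -0.0001, -0.0842]
3 end travel [0.264, 0.879, 0.065] turn [0.0, -0.0001, -0.0842]
```

Emit:
{"api": "send_rows", "payload": {"travel": [[0.16, 0.09, 0.01], [0.32, 0.17, 0.02], [0.49, 0.26, 0.04], [0.65, 0.34, 0.05], [0.81, 0.43, 0.06]], "turn": [[0, 0, -0.017], [0, 0, -0.034], [0, 0, -0.05], [0, 0, -0.067], [0, 0, -0.084]], "gripper": [0, 0, 0, 0, 0]}}

```text
t: 3.85
eef_pos: [0.3786, -0.0312, 0.21]
tcp_rot: [180.0, -0.1, 106.7]
wrist_force: [-0.6, -0.3, -0.2]
gripper_width: 0.997
```

Emit:
{"api": "send_rows", "payload": {"travel": [[0.13, 0.13, 0.01], [0.27, 0.25, 0.02], [0.4, 0.38, 0.04], [0.54, 0.5, 0.05], [0.67, 0.63, 0.06]], "turn": [[0, 0, -0.017], [0, 0, -0.034], [0, 0, -0.05], [0, 0, -0.067], [0, 0, -0.084]], "gripper": [0, 0, 0, 0, 0]}}

```text
t: 4.47
eef_pos: [0.4196, 0.0523, 0.204]
tcp_rot: [180.0, -0.0, 122.0]
wrist_force: [-0.1, -0.5, 0.9]
gripper_width: 1.0
```

Emit:
{"api": "send_rows", "payload": {"travel": [[0.1, 0.16, 0.01], [0.2, 0.31, 0.02], [0.3, 0.47, 0.04], [0.4, 0.62, 0.05], [0.49, 0.78, 0.06]], "turn": [[0, 0, -0.017], [0, 0, -0.034], [0, 0, -0.05], [0, 0, -0.067], [0, 0, -0.084]], "gripper": [0, 0, 0, 0, 0]}}

```text
t: 5.1
eef_pos: [0.4601, 0.1363, 0.198]
tcp_rot: [180.0, -0.0, 137.4]
wrist_force: [-0.2, -0.2, 0.9]
gripper_width: 0.999
```

```bash
python3 plan.py .501 .2143 .190 152 1
```

```text
t 5.1 [0.4601 0.1363 0.198 ] [ 1.7997e+02 -4.0000e-02  1.3737e+02] F [-0.2 -0.2  0.9] M [-0.01 -0.16  0.01] w 93.9
0 end travel [0.228, 0.851, 0.08] turn [0.0002, -0.0002, -0.0813]
```

Emit:
{"api": "send_rows", "payload": {"travel": [[0.05, 0.2, 0.02], [0.11, 0.42, 0.04], [0.17, 0.64, 0.06], [0.23, 0.85, 0.08], [0.23, 0.85, 0.08]], "turn": [[0, 0, -0.02], [0, 0, -0.041], [0, 0, -0.061], [0, 0, -0.081], [0, 0, -0.081]], "gripper": [0, 0, 0, 0.2, 0.4]}}

```text
t: 5.72
eef_pos: [0.5011, 0.2157, 0.1892]
tcp_rot: [-180.0, -0.1, 152.1]
wrist_force: [0.0, 0.1, 0.5]
gripper_width: 0.822
```

```bash
python3 plan.py .501 .2143 .087 152 1; python3 - <<'E'
from station import bot
from h import *
c=bot.read_camera("scene");crop(c,240,90,340,200,6,"pics/s1.png")
E
```

```text
t 5.725 [0.5011 0.2157 0.1892] [-1.7999e+02 -9.0000e-02  1.5210e+02] F [0.  0.1 0.5] M [-0.   -0.13  0.03] w 77.2
0 end travel [-0.007, -0.013, 1.022] turn [-0.0001, -0.0005, 0.0006]
```

View pics/s1.png

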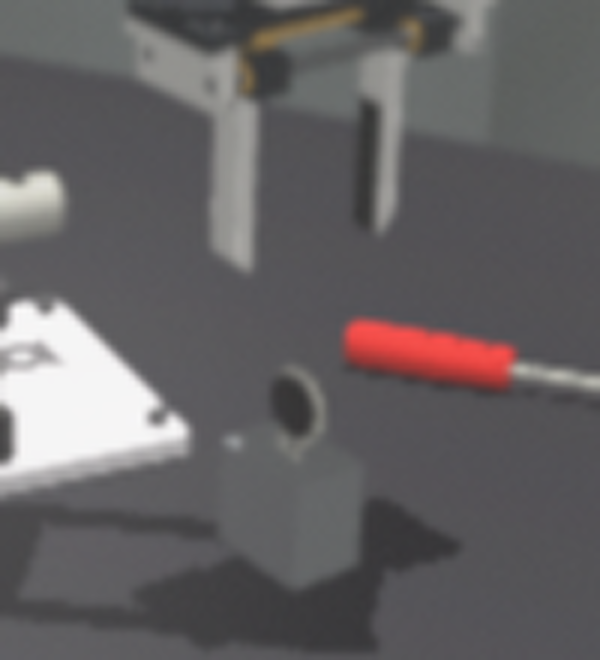

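The gripper is above the rack, with its fingers at (235,260) and (385,230) straddling the disc at (295,405). Next I go down.

Emit:
{"api": "send_rows", "payload": {"travel": [[0, -0.01, 0.25], [0, -0.01, 0.5], [0, -0.01, 0.75], [-0.01, -0.01, 1], [-0.01, -0.01, 1]], "turn": [[0, 0, 0], [0, 0, 0], [0, 0, 0], [0, 0, 0], [0, 0, 0]], "gripper": [0.5, 0.5, 0.5, 0.5, 0.5]}}

```text
t: 6.4
eef_pos: [0.4994, 0.2125, 0.0875]
tcp_rot: [-179.8, -0.3, 152.0]
wrist_force: [0.5, 0.4, -0.3]
gripper_width: 0.499
```

```bash
python3 plan.py .501 .2143 .087 152 1; python3 - <<'E'
from station import bot
from h import *
c=bot.read_camera("scene");crop(c,260,120,320,190,8,"pics/s2.png")
c=bot.read_camera("top");crop(c,150,150,240,220,8,"pics/t2.png")
E
```

```text
t 6.4 [0.4994 0.2125 0.0875] [-179.75   -0.26  151.98] F [ 0.5  0.4 -0.3] M [-0.04 -0.11  0.01] w 46.9
0 end travel [-0.006, 0.024, 0.004] turn [-0.0014, -0.0014, -0.0001]
```

View pics/s2.png

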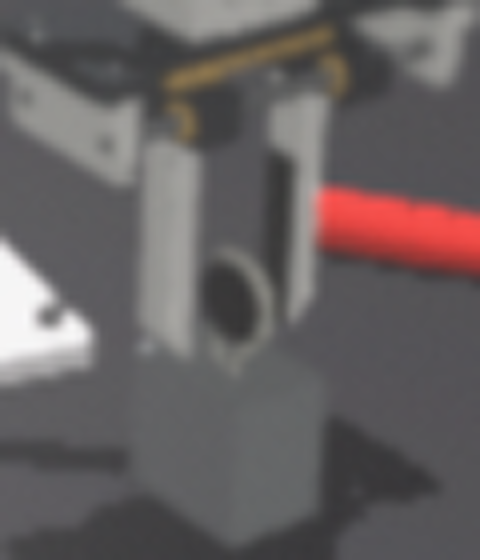

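View pics/t2.png

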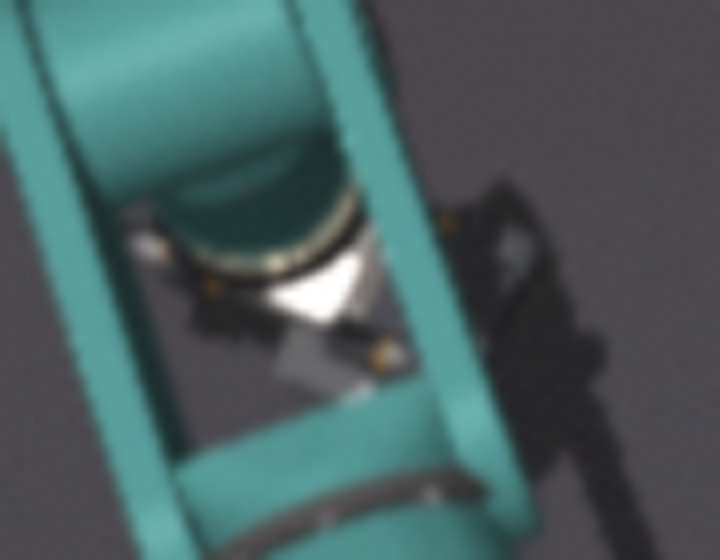

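Emit:
{"api": "send_rows", "payload": {"travel": [[0, 0.02, 0], [0, 0.02, 0], [0, 0.02, 0], [0, 0.02, 0], [0, 0.02, 0]], "turn": [[0, 0, 0], [0, 0, 0], [0, 0, 0], [0, 0, 0], [0, 0, 0]], "gripper": [0.6, 0.7, 0.8, 0.8, 0.8], "force": 5}}

```text
t: 7.12
eef_pos: [0.5023, 0.2151, 0.0904]
tcp_rot: [-180.0, -0.0, 152.0]
wrist_force: [-0.6, 0.1, -0.8]
gripper_width: 0.201
```

```bash
python3 plan.py .501 .2143 .087 152 1; python3 - <<'E'
from station import bot
from h import *
c=bot.read_camera("scene");crop(c,270,140,310,175,16,"pics/s3.png")
E
```

```text
t 7.125 [0.5023 0.2151 0.0904] [-1.80e+02 -3.00e-02  1.52e+02] F [-0.6  0.1 -0.8] M [ 0.03 -0.15  0.05] w 18.9
0 end travel [0.008, -0.013, 0.034] turn [-0.0, -0.0002, -0.0]
```

View pics/s3.png

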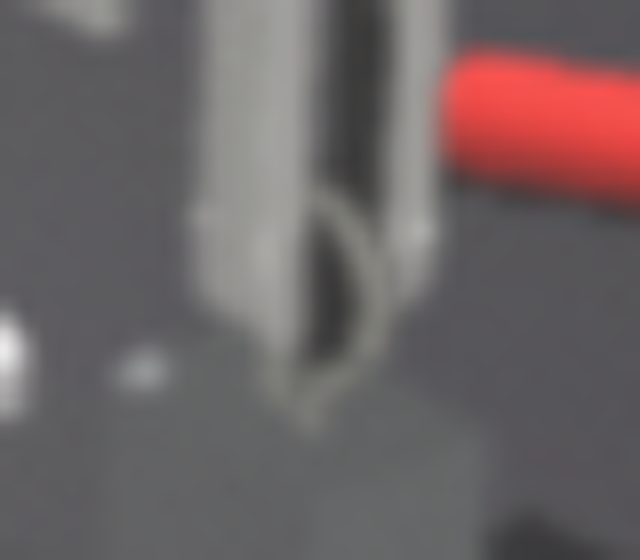

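Emit:
{"api": "send_rows", "payload": {"travel": [[0, -0.01, 0.03], [0, -0.01, 0.03], [0, -0.01, 0.03], [0, -0.01, 0.03], [0, -0.01, 0.03]], "turn": [[0, 0, 0], [0, 0, 0], [0, 0, 0], [0, 0, 0], [0, 0, 0]], "gripper": [0.82, 0.84, 0.86, 0.88, 0.9], "force": 5}}

```text
t: 7.8
eef_pos: [0.5018, 0.2142, 0.0873]
tcp_rot: [-180.0, -0.0, 152.0]
wrist_force: [0.1, 0.1, -0.1]
gripper_width: 0.126
```

```bash
python3 plan.py .501 .2143 .087 152 1
```

```text
t 7.8 [0.5018 0.2142 0.0873] [-1.7999e+02 -4.0000e-02  1.5200e+02] F [ 0.1  0.1 -0.1] M [-0.01 -0.18  0.05] w 11.9
0 end travel [0.008, -0.003, 0.003] turn [-0.0, -0.0002, -0.0]
```

Emit:
{"api": "send_rows", "payload": {"travel": [[0, 0, 0], [0, 0, -0.05], [0, 0, -0.2], [0, 0, -0.4], [0, 0, -0.6]], "turn": [[0, 0, 0], [0, 0, 0], [0, 0, 0], [0, 0, 0], [0, 0, 0]], "gripper": [1, 1, 1, 1, 1], "force": 40}}

```text
t: 8.43
eef_pos: [0.5018, 0.2144, 0.149]
tcp_rot: [180.0, -0.0, 152.0]
wrist_force: [-0.6, 0.0, -1.3]
gripper_width: 0.124
```

Emit:
{"api": "send_rows", "payload": {"travel": [[0, 0, -0.2], [0, 0, -0.45], [0, 0, -0.7], [0, 0, -0.95], [0, 0, -0.95]], "turn": [[0, 0, 0], [0, 0, 0], [0, 0, 0], [0, 0, 0], [0, 0, 0]], "gripper": [1, 1, 1, 1, 1]}}

```text
t: 9.05
eef_pos: [0.5028, 0.2148, 0.2477]
tcp_rot: [179.7, 0.2, 152.0]
wrist_force: [0.3, 0.3, -1.9]
gripper_width: 0.124
```

```bash
python3 plan.py .5 .06 .24 155.8 2; python3 - <<'E'
from station import bot
from h import *
c=bot.read_camera("scene");crop(c,250,70,330,170,6,"pics/s4.png")
pickle.dump(c,open("s4.pkl","wb"))
E
```

```text
t 9.05 [0.5028 0.2148 0.2477] [179.7    0.19 152.01] F [ 0.3  0.3 -1.9] M [ 0.01 -0.14 -0.03] w 11.6
0 end travel [-0.351, -0.69, 0.036] turn [0.0008, 0.0006, -0.0105]
1 end travel [-0.328, -0.701, 0.037] turn [0.0008, 0.0006, -0.0105]
```

View pics/s4.png

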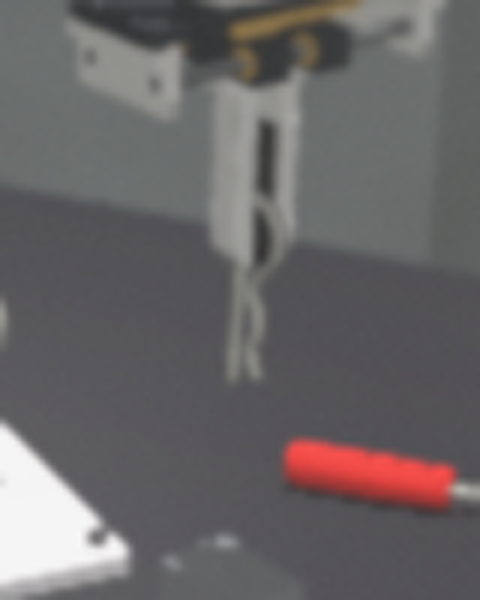

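The clip is out. In the crop the straight leg is on the left at (233,380) and the bent leg on the right at (258,378), so clip +x points along tool -x, at about -28° yaw. Next I carry it over the small bracket.

```bash
python3 plan.py .5167 -.0852 .205 155.8 4
```

```text
t 9.1 [0.5021 0.2145 0.2455] [1.7984e+02 6.0000e-02 1.5201e+02] F [ 0.4 -0.8 -2.3] M [ 0.   -0.13  0.02] w 11.7
0 end travel [-0.384, -0.645, 0.1] turn [0.0002, 0.0001, -0.0053]
1 end travel [-0.373, -0.651, 0.1] turn [0.0002, 0.0001, -0.0053]
2 end travel [-0.362, -0.657, 0.101] turn [0.0002, 0.0001, -0.0053]
3 end travel [-0.351, -0.663, 0.101] turn [0.0002, 0.0001, -0.0053]
```

Emit:
{"api": "send_rows", "payload": {"travel": [[-0.1, -0.16, 0.02], [-0.2, -0.33, 0.04], [-0.3, -0.5, 0.06], [-0.4, -0.67, 0.08], [-0.5, -0.84, 0.1]], "turn": [[0, 0, -0.001], [0, 0, -0.003], [0, 0, -0.004], [0, 0, -0.006], [0, 0, -0.007]], "gripper": [1, 1, 1, 1, 1]}}

```text
t: 9.72
eef_pos: [0.506, 0.115, 0.2335]
tcp_rot: [180.0, -0.1, 153.2]
wrist_force: [0.4, 0.4, -1.2]
gripper_width: 0.125
```

Emit:
{"api": "send_rows", "payload": {"travel": [[-0.1, -0.17, 0.02], [-0.2, -0.35, 0.04], [-0.3, -0.53, 0.06], [-0.4, -0.7, 0.08], [-0.49, -0.87, 0.1]], "turn": [[0, 0, -0.001], [0, 0, -0.003], [0, 0, -0.004], [0, 0, -0.006], [0, 0, -0.007]], "gripper": [1, 1, 1, 1, 1]}}

```text
t: 10.35
eef_pos: [0.5094, 0.0135, 0.2216]
tcp_rot: [-179.9, -0.2, 154.4]
wrist_force: [-0.0, 0.3, -1.4]
gripper_width: 0.123
```

```bash
python3 plan.py .5167 -.0852 .205 155.8 1
```

```text
t 10.35 [0.5094 0.0135 0.2216] [-179.94   -0.24  154.44] F [-0.   0.3 -1.4] M [-0.03 -0.11  0.02] w 11.6
0 end travel [-0.492, -0.859, 0.165] turn [-0.0003, -0.0013, -0.0075]
```

Emit:
{"api": "send_rows", "payload": {"travel": [[-0.12, -0.22, 0.04], [-0.25, -0.43, 0.08], [-0.37, -0.65, 0.12], [-0.49, -0.86, 0.16], [-0.49, -0.86, 0.16]], "turn": [[0, 0, -0.002], [0, 0, -0.004], [0, 0, -0.006], [0, -0.001, -0.0075], [0, -0.001, -0.0075]], "gripper": [1, 1, 1, 1, 1]}}

```text
t: 10.98
eef_pos: [0.515, -0.0871, 0.2034]
tcp_rot: [-179.9, -0.3, 155.6]
wrist_force: [0.5, 0.1, -1.2]
gripper_width: 0.121
```

```bash
python3 - <<'E'
from station import bot
from h import *
d={}
for n in("scene","top"):
    d[n]=bot.read_camera(n)
pickle.dump(d,open("c5.pkl","wb"))
crop(d["scene"],200,110,290,240,6,"pics/s5.png")
crop(d["top"],240,130,330,210,8,"pics/t5.png")
E
python3 plan.py .5167 -.0852 .205 155.8 1
```

```text
t 11.075 [ 0.5156 -0.0854  0.2045] [-179.95   -0.19  155.73] F [ 0.2  0.4 -0.8] M [-0.01 -0.13  0.04] w 11.5
0 end travel [-0.009, 0.007, -0.005] turn [-0.0003, -0.001, -0.0004]
```

View pics/s5.png

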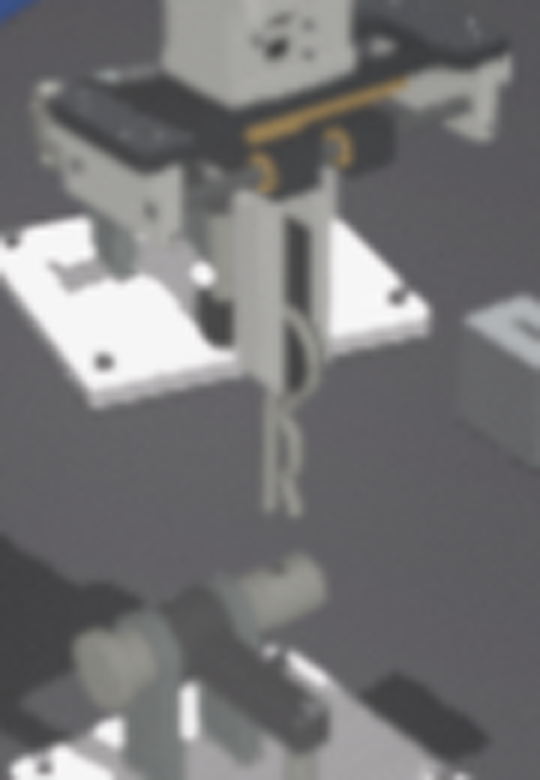

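View pics/t5.png

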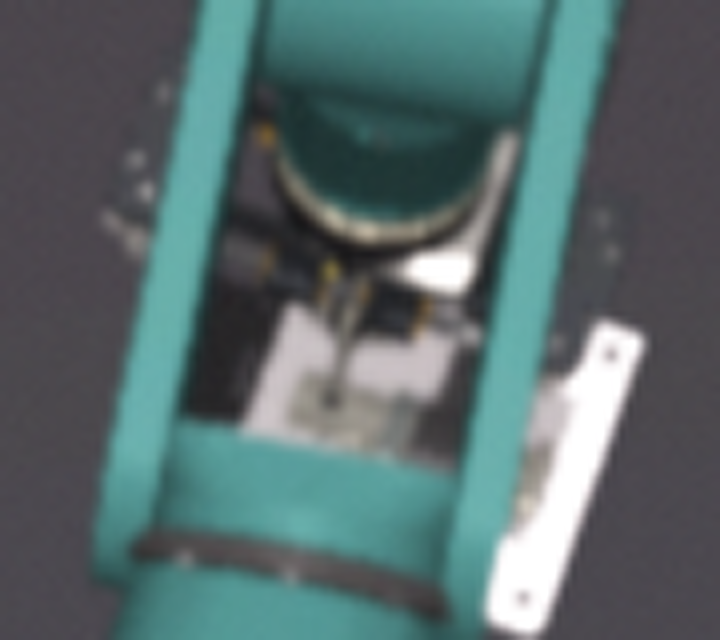

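```bash
python3 - <<'E'
from h import *
a=pickle.load(open("cam0.pkl","rb"));b=pickle.load(open("c5.pkl","rb"))
crop(a["scene"],230,180,265,215,20,"pics/z1.png");crop(b["scene"],230,180,265,215,20,"pics/z2.png")
i=np.hstack([cv2.resize(cv2.imread("pics/z1.png"),(400,400)),cv2.resize(cv2.convertScaleAbs(cv2.imread("pics/z2.png"),alpha=1.5),(400,400))]);cv2.imwrite("pics/z.png",i)
crop(a["top"],268,165,300,197,20,"pics/z1.png");crop(b["top"],268,165,300,197,20,"pics/z2.png")
i=np.hstack([cv2.resize(cv2.imread("pics/z1.png"),(400,400)),cv2.resize(cv2.imread("pics/z2.png"),(400,400))]);cv2.imwrite("pics/zt.png",i)
print(proj(b["scene"],[[.5074,-.0817,.123],[.5085,-.0815,.093]]),proj(b["top"],[[.5074,-.0817,.123],[.5085,-.0815,.093]]))
E
```

```text
[[245.98650358 194.91526142]
 [246.50069752 204.72147133]] [[281.30738878 177.62798637]
 [280.82099793 179.64716342]]
```

View pics/z.png

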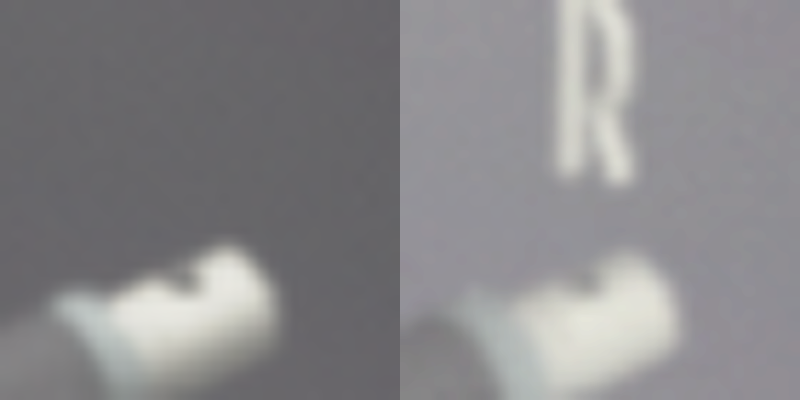

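View pics/zt.png

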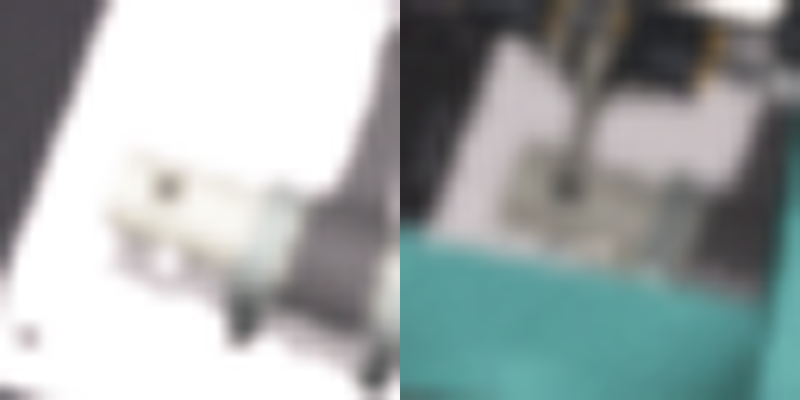

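```bash
python3 - <<'E'
from h import *
a=pickle.load(open("cam0.pkl","rb"));b=pickle.load(open("c5.pkl","rb"))
print("top now");g=b["top"]["pixels"].mean(2).astype(int);print(g[170:183,275:290])
print("top0");g=a["top"]["pixels"].mean(2).astype(int);print(g[176:183,275:290])
print("scene now");g=b["scene"]["pixels"].mean(2).astype(int);print(g[188:208,240:254])
print("scene0");g=a["scene"]["pixels"].mean(2).astype(int);print(g[200:208,240:254])
E
```

```text
top now
[[141 185 188 174 155 129  86  89 109  79  48  42  44  49  54]
 [167 192 194 189 181 158 116 103 101  70  63  71  63  59  56]
 [180 196 197 195 193 182 151 116 102  94 113 119 113 112 105]
 [186 196 196 197 197 193 170 123 112 136 161 167 166 163 163]
 [192 196 196 194 194 190 169 127 133 170 188 190 190 190 188]
 [197 196 193 186 187 182 159 127 147 184 196 196 195 195 196]
 [198 194 182 164 161 159 141 126 156 185 193 193 196 196 197]
 [196 189 167 146 138 132 118 121 151 177 187 189 192 193 191]
 [193 182 158 142 134 117 105 116 137 154 160 167 176 181 174]
 [191 173 155 147 133 106  89 108 132 139 137 141 150 154 140]
 [185 163 149 146 135 107  91 110 136 141 137 134 133 129 115]
 [181 153 139 139 136 125 121 129 145 148 145 140 136 126 112]
 [179 154 141 137 137 134 136 140 146 148 148 148 142 129 117]]
top0
[[255 255 254 251 251 253 254 254 255 255 255 255 255 255 255]
 [255 255 252 244 238 241 247 250 253 254 254 255 255 255 255]
 [255 254 250 243 236 224 221 229 241 248 250 252 253 254 253]
 [255 253 249 245 238 200 173 201 233 238 236 238 245 248 240]
 [254 250 245 2
[... 1145 characters left out ...]
8 107 103 102 116 131 138 140 139 127 111]
 [105 111 117 123 120 116 113 124 139 144 146 146 140 123]
 [119 125 129 134 136 136 138 142 146 148 148 148 144 129]
 [127 133 135 139 142 147 148 148 148 148 147 147 145 135]]
scene0
[[104 103 104 103 104 104 104 105 106 109 107 104 104 103]
 [104 105 104 104 104 105 107 112 125 139 136 118 107 104]
 [104 105 105 106 107 113 121 145 173 194 189 157 121 106]
 [105 107 111 117 120 129 144 183 213 221 220 199 154 116]
 [113 126 147 161 152 139 140 180 218 227 227 219 188 141]
 [151 176 201 212 201 179 170 192 220 227 226 222 207 166]
 [203 218 223 226 226 222 220 222 224 222 218 214 202 169]
 [218 225 227 228 228 228 226 223 219 213 206 197 187 167]]
```

```bash
python3 plan.py .5186 -.085 .180 155.8 1
```

```text
t 11.075 [ 0.5156 -0.0854  0.2045] [-179.95   -0.19  155.73] F [ 0.2  0.4 -0.8] M [-0.01 -0.13  0.04] w 11.5
0 end travel [-0.026, 0.017, 0.245] turn [-0.0003, -0.001, -0.0004]
```

Emit:
{"api": "send_rows", "payload": {"travel": [[-0.02, 0.01, 0.08], [-0.026, 0.017, 0.16], [-0.026, 0.017, 0.24], [-0.026, 0.017, 0.24], [-0.026, 0.017, 0.24]], "turn": [[0, -0.001, 0], [0, -0.001, 0], [0, -0.001, 0], [0, -0.001, 0], [0, -0.001, 0]], "gripper": [1, 1, 1, 1, 1]}}

```text
t: 11.7
eef_pos: [0.5187, -0.0848, 0.1806]
tcp_rot: [-179.9, -0.0, 155.7]
wrist_force: [0.0, -0.4, -1.9]
gripper_width: 0.126
```

```bash
python3 plan.py .5186 -.085 .180 155.8 1
python3 - <<'E'
from station import bot
from h import *
d={}
for n in("scene","top"):
    d[n]=bot.read_camera(n)
pickle.dump(d,open("c6.pkl","wb"))
s=bot.get_state();p=np.array(s["eef_pos"]);print(p)
tip=p+[-.0082,.0037,-.0813]
print('pred',tip,proj(d["scene"],[tip]),proj(d["top"],[tip]))
crop(d["scene"],225,165,265,215,14,"pics/s6.png")
crop(d["top"],265,155,305,195,14,"pics/t6.png")
g=d["top"]["pixels"].mean(2).astype(int);print(g[170:183,275:290])
g=d["scene"]["pixels"].mean(2).astype(int);print(g[190:208,240:254])
E
```

```text
t 11.7 [ 0.5187 -0.0848  0.1806] [-179.95   -0.    155.75] F [ 0.  -0.4 -1.9] M [ 0.11 -0.11 -0.01] w 11.9
0 end travel [-0.0, -0.002, 0.006] turn [-0.0003, -0.0, -0.0003]
[ 0.51882335 -0.08495869  0.18093239]
pred [ 0.51062335 -0.08125869  0.09963239] [[247.25170031 202.75571561]] [[280.78381951 178.52092323]]
[[129 156 139 119 111  85  72 101  94  58  45  47  49  45  42]
 [164 186 178 162 133  93  82 106  87  53  48  49  49  48  51]
 [180 196 194 186 162 121 100 106  78  63  73  65  56  56  57]
 [186 196 196 194 183 158 126 108  93 107 123 119 110 101  95]
 [193 196 194 194 191 175 136 117 134 158 170 170 165 159 155]
 [196 196 192 187 187 170 131 130 167 187 193 192 190 189 189]
 [197 194 181 165 160 149 123 137 175 192 194 195 195 195 195]
 [198 189 167 145 137 124 112 127 162 179 186 189 192 192 192]
 [193 181 157 142 131 113 103 117 140 156 160 166 176 181 173]
 [191 172 154 145 133 104  94 107 131 138 137 140 151 155 138]
 [186 162 148 145 135 107  95 109 137 141 137 133 134 130 115]
 [180 156 144 143 143 135 123 129 145 149 145 138 135 125 112]
 [179 163 156 145 154 165 145 1
[... 395 characters left out ...]
8  98  97  99 109 132 136 126 126 128 118 103  98]
 [ 98  99  99  97  99 110 133 136 127 130 126 110  99  98]
 [ 98  99  98  98 100 110 133 136 126 137 136 114  99  96]
 [ 98  98  98  98  99 111 134 134 122 135 140 119 101  96]
 [ 99  99  98  98 100 113 130 128 115 127 140 126 106  98]
 [ 98  98  99  98 100 113 128 124 112 119 140 137 114  99]
 [ 98  98  98  99 101 112 125 121 115 120 137 136 114 100]
 [ 98  98  99 100 103 110 111 117 123 128 134 129 113 102]
 [100 102 104 108 107 106 103 115 130 137 140 138 127 110]
 [106 111 117 122 120 114 113 123 138 144 146 146 139 122]
 [118 125 129 133 135 136 138 142 147 147 148 147 143 128]
 [127 133 136 140 143 146 148 149 148 148 147 146 143 134]]
```

View pics/s6.png

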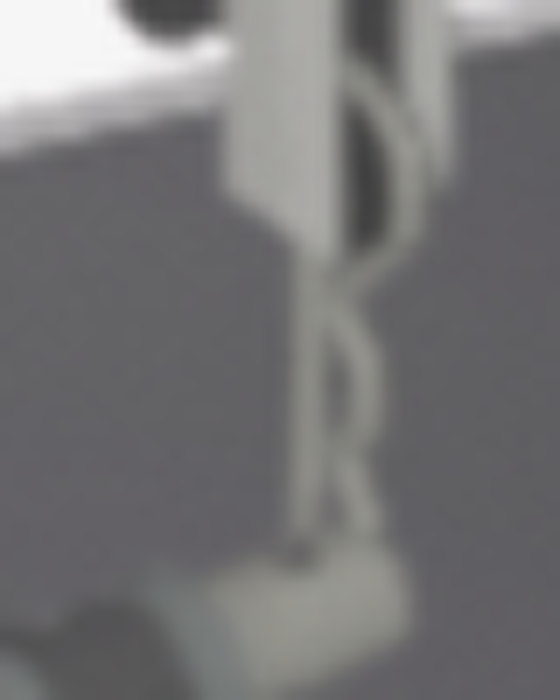

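View pics/t6.png

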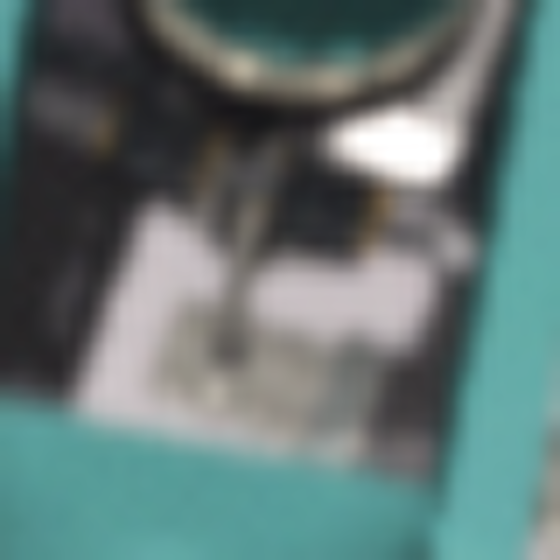

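Emit:
{"api": "send_rows", "payload": {"travel": [[0.004, -0.002, 0.01], [0.006, -0.003, 0.02], [0.006, -0.003, 0.03], [0.006, -0.003, 0.04], [0.006, -0.003, 0.04]], "turn": [[0, 0, 0], [0, 0, 0], [0, 0, 0], [0, 0, 0], [0, 0, 0]], "gripper": [1, 1, 1, 1, 1]}}

```text
t: 12.42
eef_pos: [0.5181, -0.085, 0.1768]
tcp_rot: [-179.9, 0.0, 155.7]
wrist_force: [-0.4, -0.1, -1.0]
gripper_width: 0.126
```

Emit:
{"api": "send_rows", "payload": {"travel": [[0, 0, 0.008], [0, 0, 0.016], [0, 0, 0.024], [0, 0, 0.03], [0, 0, 0.03]], "turn": [[0, 0, 0], [0, 0, 0], [0, 0, 0], [0, 0, 0], [0, 0, 0]], "gripper": [1, 1, 1, 1, 1]}}

```text
t: 13.05
eef_pos: [0.5181, -0.085, 0.1737]
tcp_rot: [-179.9, 0.0, 155.7]
wrist_force: [0.8, -0.1, -1.4]
gripper_width: 0.127
```

```bash
python3 plan.py
```

```text
t 13.05 [ 0.5181 -0.085   0.1737] [-1.7995e+02  1.0000e-02  1.5574e+02] F [ 0.8 -0.1 -1.4] M [ 0.03 -0.15 -0.  ] w 11.9
```

Tip should be at about 0.0924 with no contact force yet, so it is at or near the hole mouth. I'll keep going down in guarded steps.

Emit:
{"api": "send_rows", "payload": {"travel": [[0, 0, 0.005], [0, 0, 0.01], [0, 0, 0.015], [0, 0, 0.02], [0, 0, 0.02]], "turn": [[0, 0, 0], [0, 0, 0], [0, 0, 0], [0, 0, 0], [0, 0, 0]], "gripper": [1, 1, 1, 1, 1]}}

```text
t: 13.68
eef_pos: [0.518, -0.085, 0.1716]
tcp_rot: [-179.9, 0.0, 155.7]
wrist_force: [-0.4, 1.0, -0.6]
gripper_width: 0.13
```

```bash
python3 plan.py
```

```text
t 13.675 [ 0.518  -0.085   0.1716] [-179.95    0.    155.74] F [-0.4  1.  -0.6] M [ 0.   -0.09 -0.02] w 12.2
```

Emit:
{"api": "send_rows", "payload": {"travel": [[0, 0, 0.005], [0, 0, 0.01], [0, 0, 0.015], [0, 0, 0.02], [0, 0, 0.02]], "turn": [[0, 0, 0], [0, 0, 0], [0, 0, 0], [0, 0, 0], [0, 0, 0]], "gripper": [1, 1, 1, 1, 1]}}

```text
t: 14.3
eef_pos: [0.518, -0.085, 0.1696]
tcp_rot: [-179.9, -0.0, 155.7]
wrist_force: [-0.3, 0.2, -0.4]
gripper_width: 0.127
```

```bash
python3 plan.py
```

```text
t 14.3 [ 0.518  -0.085   0.1696] [-179.95   -0.    155.74] F [-0.3  0.2 -0.4] M [ 0.05 -0.16  0.  ] w 11.9
```

Emit:
{"api": "send_rows", "payload": {"travel": [[0, 0, 0.005], [0, 0, 0.01], [0, 0, 0.015], [0, 0, 0.02], [0, 0, 0.02]], "turn": [[0, 0, 0], [0, 0, 0], [0, 0, 0], [0, 0, 0], [0, 0, 0]], "gripper": [1, 1, 1, 1, 1]}}

```text
t: 14.92
eef_pos: [0.5179, -0.085, 0.1675]
tcp_rot: [-179.9, -0.0, 155.7]
wrist_force: [1.0, 0.5, -1.0]
gripper_width: 0.13
```

```bash
python3 plan.py
python3 - <<'E'
from station import bot
from h import *
d={}
for n in("scene","top"):
    d[n]=bot.read_camera(n)
crop(d["scene"],225,165,265,215,14,"pics/s7.png")
crop(d["top"],265,155,305,195,14,"pics/t7.png")
E
```

```text
t 14.925 [ 0.5179 -0.085   0.1675] [-1.7995e+02 -1.0000e-02  1.5574e+02] F [ 1.   0.5 -1. ] M [ 0.01 -0.15  0.01] w 12.2
```

View pics/s7.png

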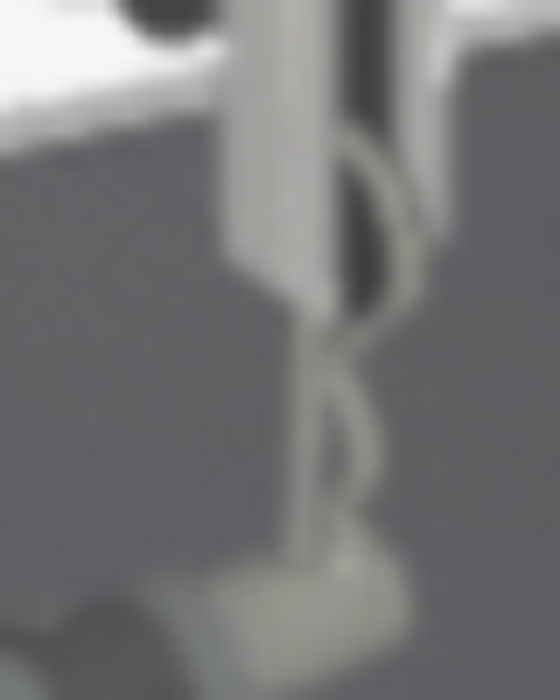

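View pics/t7.png

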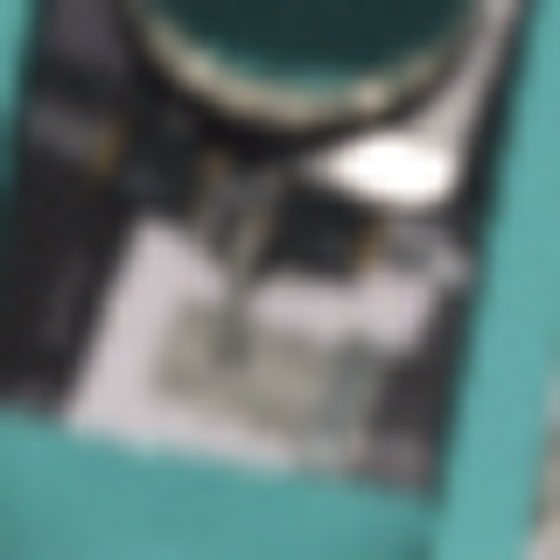

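The straight leg is entering the hole: in the scene crop it disappears into the pin at (300,565), with no contact force. Bent-leg contact is expected near TCP z 0.151 and home near 0.123.

Emit:
{"api": "send_rows", "payload": {"travel": [[0, 0, 0.02], [0, 0, 0.04], [0, 0, 0.06], [0, 0, 0.08], [0, 0, 0.1]], "turn": [[0, 0, 0], [0, 0, 0], [0, 0, 0], [0, 0, 0], [0, 0, 0]], "gripper": [1, 1, 1, 1, 1]}}

```text
t: 15.65
eef_pos: [0.5179, -0.085, 0.1574]
tcp_rot: [-179.9, -0.0, 155.7]
wrist_force: [0.1, -0.4, -1.6]
gripper_width: 0.122
```

```bash
python3 plan.py
```

```text
t 15.65 [ 0.5179 -0.085   0.1574] [-1.7995e+02 -1.0000e-02  1.5574e+02] F [ 0.1 -0.4 -1.6] M [ 0.01 -0.17 -0.03] w 11.5
```

Emit:
{"api": "send_rows", "payload": {"travel": [[0, 0, 0.01], [0, 0, 0.02], [0, 0, 0.03], [0, 0, 0.04], [0, 0, 0.05]], "turn": [[0, 0, 0], [0, 0, 0], [0, 0, 0], [0, 0, 0], [0, 0, 0]], "gripper": [1, 1, 1, 1, 1]}}

```text
t: 16.27
eef_pos: [0.5179, -0.085, 0.1524]
tcp_rot: [-179.9, -0.0, 155.7]
wrist_force: [-0.4, -0.2, -1.4]
gripper_width: 0.124
```

Emit:
{"api": "send_rows", "payload": {"travel": [[0, 0, 0.01], [0, 0, 0.02], [0, 0, 0.03], [0, 0, 0.04], [0, 0, 0.04]], "turn": [[0, 0, 0], [0, 0, 0], [0, 0, 0], [0, 0, 0], [0, 0, 0]], "gripper": [1, 1, 1, 1, 1]}}

```text
t: 16.9
eef_pos: [0.518, -0.0852, 0.1489]
tcp_rot: [-179.9, 0.0, 155.7]
wrist_force: [-1.1, -1.2, 3.5]
gripper_width: 0.125
```

```bash
python3 plan.py
```

```text
t 16.9 [ 0.518  -0.0852  0.1489] [-1.7993e+02  3.0000e-02  1.5573e+02] F [-1.1 -1.2  3.5] M [-0.13  0.24  0.04] w 11.8
```

Contact started at the predicted height, +5 N upward. I keep pressing gently.

Emit:
{"api": "send_rows", "payload": {"travel": [[0, 0, 0.01], [0, 0, 0.02], [0, 0, 0.03], [0, 0, 0.04], [0, 0, 0.04]], "turn": [[0, 0, 0], [0, 0, 0], [0, 0, 0], [0, 0, 0], [0, 0, 0]], "gripper": [1, 1, 1, 1, 1]}}

```text
t: 17.52
eef_pos: [0.518, -0.0853, 0.1467]
tcp_rot: [-179.9, 0.1, 155.7]
wrist_force: [-3.7, 0.1, 9.8]
gripper_width: 0.126
```

```bash
python3 plan.py
```

```text
t 17.525 [ 0.518  -0.0853  0.1467] [-1.7992e+02  1.0000e-01  1.5574e+02] F [-3.7  0.1  9.8] M [-0.01  0.8   0.02] w 11.9
```

Emit:
{"api": "send_rows", "payload": {"travel": [[0, 0, 0.02], [0, 0, 0.025], [0, 0, 0.03], [0, 0, 0.035], [0, 0, 0.04]], "turn": [[0, 0, 0], [0, 0, 0], [0, 0, 0], [0, 0, 0], [0, 0, 0]], "gripper": [1, 1, 1, 1, 1]}}

```text
t: 18.15
eef_pos: [0.518, -0.0854, 0.1453]
tcp_rot: [-179.9, 0.2, 155.7]
wrist_force: [-5.8, 0.7, 12.3]
gripper_width: 0.127
```

```bash
python3 plan.py;python3 - <<'E'
from station import bot
from h import *
c=bot.read_camera("scene")
crop(c,225,165,265,215,14,"pics/s8.png")
E
```

```text
t 18.15 [ 0.518  -0.0854  0.1453] [-179.91    0.18  155.74] F [-5.8  0.7 12.3] M [0.17 1.2  0.02] w 11.9
```

View pics/s8.png

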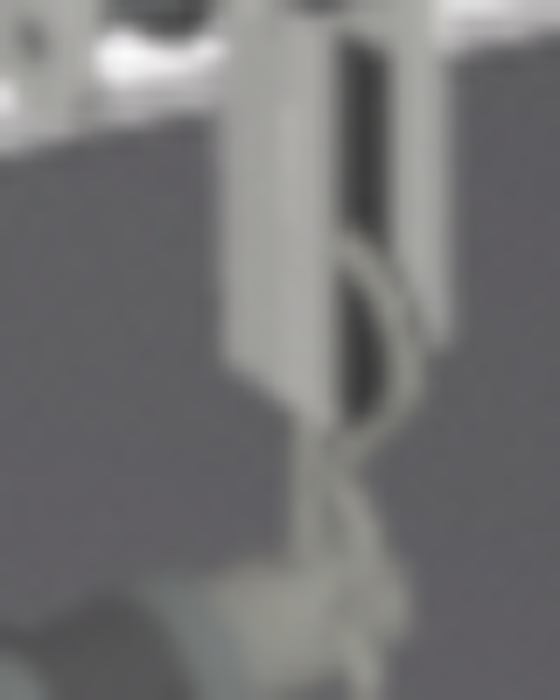

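Emit:
{"api": "send_rows", "payload": {"travel": [[0.005, 0, 0.025], [0.005, 0, 0.03], [0.005, 0, 0.035], [0.005, 0, 0.04], [0.005, 0, 0.045]], "turn": [[0, 0, 0], [0, 0, 0], [0, 0, 0], [0, 0, 0], [0, 0, 0]], "gripper": [1, 1, 1, 1, 1]}}

```text
t: 18.82
eef_pos: [0.5177, -0.0853, 0.1434]
tcp_rot: [-179.9, 0.3, 155.7]
wrist_force: [-4.1, 0.4, 8.9]
gripper_width: 0.125
```

```bash
python3 plan.py
```

```text
t 18.825 [ 0.5177 -0.0853  0.1434] [-179.92    0.29  155.75] F [-4.1  0.4  8.9] M [0.03 0.8  0.04] w 11.8
```

Emit:
{"api": "send_rows", "payload": {"travel": [[0.003, 0, 0.02], [0.003, 0, 0.025], [0.003, 0, 0.03], [0.003, 0, 0.035], [0.003, 0, 0.04]], "turn": [[0, 0.001, 0], [0, 0.001, 0], [0, 0.001, 0], [0, 0.001, 0], [0, 0.001, 0]], "gripper": [1, 1, 1, 1, 1]}}

```text
t: 19.45
eef_pos: [0.5177, -0.0853, 0.1414]
tcp_rot: [-179.9, 0.2, 155.7]
wrist_force: [-4.6, 0.3, 10.9]
gripper_width: 0.128
```

```bash
python3 plan.py
```

```text
t 19.45 [ 0.5177 -0.0853  0.1414] [-179.93    0.2   155.74] F [-4.6  0.3 10.9] M [ 0.11  0.84 -0.01] w 12.0
```

Emit:
{"api": "send_rows", "payload": {"travel": [[0.003, 0, 0.02], [0.003, 0, 0.025], [0.003, 0, 0.03], [0.003, 0, 0.035], [0.003, 0, 0.04]], "turn": [[0, 0.001, 0], [0, 0.001, 0], [0, 0.001, 0], [0, 0.001, 0], [0, 0.001, 0]], "gripper": [1, 1, 1, 1, 1]}}

```text
t: 20.08
eef_pos: [0.5176, -0.0853, 0.1386]
tcp_rot: [-179.9, 0.1, 155.7]
wrist_force: [-3.0, -0.4, 7.7]
gripper_width: 0.121
```

```bash
python3 plan.py
```

```text
t 20.075 [ 0.5176 -0.0853  0.1386] [-1.7992e+02  8.0000e-02  1.5574e+02] F [-3.  -0.4  7.7] M [-0.04  0.58  0.01] w 11.4
```

Emit:
{"api": "send_rows", "payload": {"travel": [[0, 0, 0.015], [0, 0, 0.02], [0, 0, 0.025], [0, 0, 0.03], [0, 0, 0.035]], "turn": [[0, 0, 0], [0, 0, 0], [0, 0, 0], [0, 0, 0], [0, 0, 0]], "gripper": [1, 1, 1, 1, 1]}}

```text
t: 20.7
eef_pos: [0.5175, -0.0853, 0.1362]
tcp_rot: [-179.9, 0.1, 155.7]
wrist_force: [-3.9, -0.1, 8.5]
gripper_width: 0.123
```

```bash
python3 plan.py
```

```text
t 20.7 [ 0.5175 -0.0853  0.1362] [-1.7992e+02  1.0000e-01  1.5575e+02] F [-3.9 -0.1  8.5] M [-0.02  0.77  0.01] w 11.6
```

Emit:
{"api": "send_rows", "payload": {"travel": [[0, 0, 0.015], [0, 0, 0.02], [0, 0, 0.025], [0, 0, 0.03], [0, 0, 0.035]], "turn": [[0, 0, 0], [0, 0, 0], [0, 0, 0], [0, 0, 0], [0, 0, 0]], "gripper": [1, 1, 1, 1, 1]}}

```text
t: 21.32
eef_pos: [0.5173, -0.0852, 0.1328]
tcp_rot: [-179.9, 0.1, 155.7]
wrist_force: [-3.5, 0.2, 3.7]
gripper_width: 0.125
```

```bash
python3 plan.py
```

```text
t 21.325 [ 0.5173 -0.0852  0.1328] [-1.7992e+02  6.0000e-02  1.5575e+02] F [-3.5  0.2  3.7] M [0.04 0.46 0.01] w 11.7
```

Over the crest, with the force falling. I keep going down toward home at about 0.1233, watching for a stop.

Emit:
{"api": "send_rows", "payload": {"travel": [[0, 0, 0.01], [0, 0, 0.015], [0, 0, 0.02], [0, 0, 0.025], [0, 0, 0.03]], "turn": [[0, 0, 0], [0, 0, 0], [0, 0, 0], [0, 0, 0], [0, 0, 0]], "gripper": [1, 1, 1, 1, 1]}}

```text
t: 21.95
eef_pos: [0.5171, -0.0851, 0.1296]
tcp_rot: [-179.9, 0.0, 155.8]
wrist_force: [-2.6, 0.6, 2.7]
gripper_width: 0.127
```

```bash
python3 plan.py
```

```text
t 21.95 [ 0.5171 -0.0851  0.1296] [-1.7992e+02  2.0000e-02  1.5575e+02] F [-2.6  0.6  2.7] M [ 0.06  0.46 -0.04] w 11.9
```

Emit:
{"api": "send_rows", "payload": {"travel": [[0, 0, 0.008], [0, 0, 0.015], [0, 0, 0.022], [0, 0, 0.03], [0, 0, 0.03]], "turn": [[0, 0, 0], [0, 0, 0], [0, 0, 0], [0, 0, 0], [0, 0, 0]], "gripper": [1, 1, 1, 1, 1]}}

```text
t: 22.58
eef_pos: [0.5168, -0.0849, 0.126]
tcp_rot: [-179.9, -0.0, 155.8]
wrist_force: [-1.8, 0.4, -0.5]
gripper_width: 0.127
```

```bash
python3 plan.py;python3 - <<'E'
from station import bot
from h import *
c=bot.read_camera("scene")
crop(c,225,165,265,225,12,"pics/s9.png")
E
```

```text
t 22.575 [ 0.5168 -0.0849  0.126 ] [-1.7992e+02 -3.0000e-02  1.5575e+02] F [-1.8  0.4 -0.5] M [0.14 0.37 0.01] w 12.0
```

View pics/s9.png

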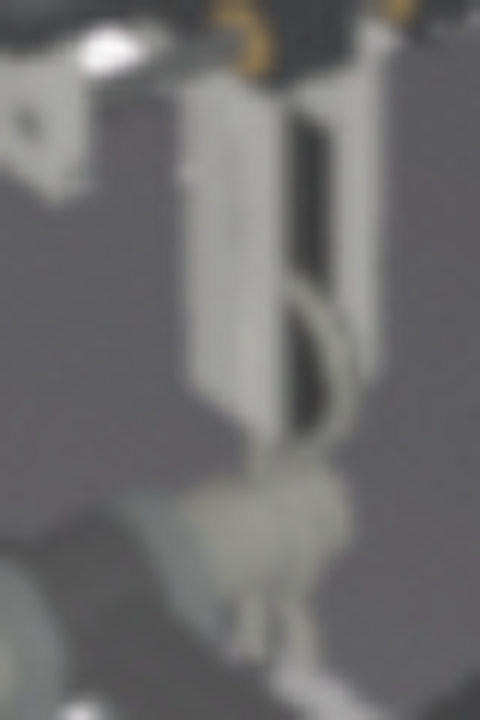

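Emit:
{"api": "send_rows", "payload": {"travel": [[0, 0, 0.005], [0, 0, 0.01], [0, 0, 0.015], [0, 0, 0.02], [0, 0, 0.025]], "turn": [[0, 0, 0], [0, 0, 0], [0, 0, 0], [0, 0, 0], [0, 0, 0]], "gripper": [1, 1, 1, 1, 1]}}

```text
t: 23.25
eef_pos: [0.5167, -0.0848, 0.1235]
tcp_rot: [-179.9, -0.1, 155.8]
wrist_force: [-2.8, 0.3, 0.1]
gripper_width: 0.127
```

```bash
python3 plan.py;python3 - <<'E'
from station import bot
from h import *
c=bot.read_camera("scene")
crop(c,225,185,265,225,18,"pics/s10.png")
pickle.dump(c,open("s10.pkl","wb"))
s=bot.get_state();p=np.array(s["eef_pos"])
# pin axis in scene near hole, expected tip at 38 below axis
print(proj(c,[[.5095,-.081,.042],[.5095,-.081,.067],[.5095,-.081,.093]]))
E
```

```text
t 23.25 [ 0.5167 -0.0848  0.1235] [-1.7993e+02 -5.0000e-02  1.5576e+02] F [-2.8  0.3  0.1] M [ 0.19  0.5  -0.02] w 11.9
[[247.08281614 220.65899353]
 [247.00988882 212.94336067]
 [246.93289965 204.72400346]]
```

View pics/s10.png

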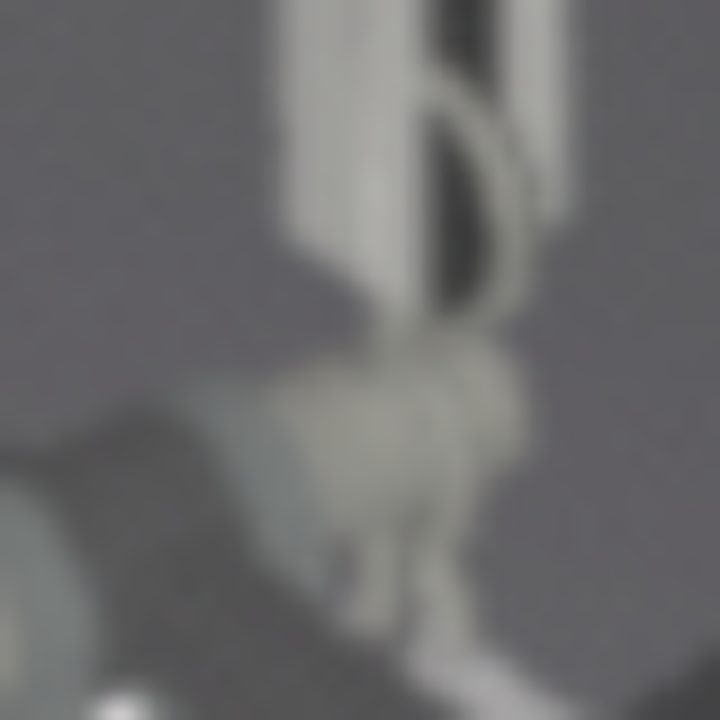

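Emit:
{"api": "send_rows", "payload": {"travel": [[0.004, 0, 0.002], [0.006, 0, 0.004], [0.006, 0, 0.004], [0.006, 0, 0.004], [0.006, 0, 0.004]], "turn": [[0, 0, 0], [0, 0, 0], [0, 0, 0], [0, 0, 0], [0, 0, 0]], "gripper": [1, 1, 1, 1, 1], "force": 10}}

```text
t: 23.92
eef_pos: [0.5164, -0.0847, 0.1231]
tcp_rot: [-179.9, -0.0, 155.8]
wrist_force: [-1.0, 0.5, -1.4]
gripper_width: 0.131
```

```bash
python3 plan.py
```

```text
t 23.925 [ 0.5164 -0.0847  0.1231] [-1.7993e+02 -1.0000e-02  1.5575e+02] F [-1.   0.5 -1.4] M [-0.07 -0.09  0.05] w 12.3
```

Forces are back to just the clip's weight, so I release.

Emit:
{"api": "send_rows", "payload": {"travel": [[0, 0, 0], [0, 0, 0], [0, 0, 0], [0, 0, 0], [0, 0, 0]], "turn": [[0, 0, 0], [0, 0, 0], [0, 0, 0], [0, 0, 0], [0, 0, 0]], "gripper": [0.8, 0.75, 0.7, 0.65, 0.6]}}

```text
t: 24.55
eef_pos: [0.5165, -0.0847, 0.1231]
tcp_rot: [-179.9, -0.0, 155.8]
wrist_force: [-2.1, -0.1, -0.2]
gripper_width: 0.39
```

```bash
python3 plan.py;python3 - <<'E'
from station import bot
from h import *
c=bot.read_camera("scene")
crop(c,225,175,265,225,14,"pics/s11.png")
E
```

```text
t 24.55 [ 0.5165 -0.0847  0.1231] [-179.93   -0.    155.75] F [-2.1 -0.1 -0.2] M [-0.   -0.13 -0.01] w 36.7
```

View pics/s11.png

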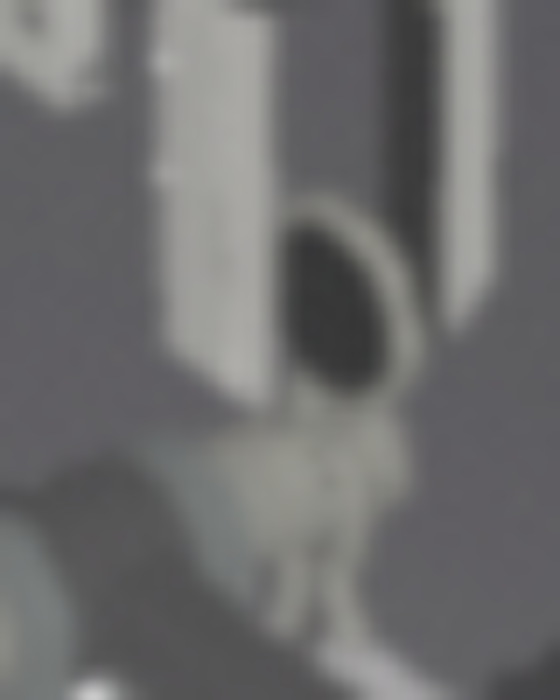

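Emit:
{"api": "send_rows", "payload": {"travel": [[0, 0, -0.1], [0, 0, -0.3], [0, 0, -0.5], [0, 0, -0.75], [0, 0, -1]], "turn": [[0, 0, 0], [0, 0, 0], [0, 0, 0], [0, 0, 0], [0, 0, 0]], "gripper": [0.6, 0.6, 0.6, 0.6, 0.6]}}

```text
t: 25.22
eef_pos: [0.5166, -0.0846, 0.2247]
tcp_rot: [-179.9, 0.0, 155.8]
wrist_force: [0.6, -0.3, 0.2]
gripper_width: 0.398
```

Emit:
{"api": "send_rows", "payload": {"travel": [[0.2, 0, -0.1], [0.4, 0, -0.2], [0.6, 0, -0.3], [0.8, 0, -0.4], [1, 0, -0.4]], "turn": [[0, 0, 0], [0, 0, 0], [0, 0, 0], [0, 0, 0], [0, 0, 0]], "gripper": [0.6, 0.6, 0.6, 0.6, 0.6]}}

```text
t: 25.85
eef_pos: [0.4253, -0.0433, 0.2666]
tcp_rot: [-180.0, 0.2, 155.8]
wrist_force: [-0.3, 0.1, 0.0]
gripper_width: 0.396
```

Emit:
{"api": "send_rows", "payload": {"travel": [[0.2, 0, -0.1], [0.4, 0, -0.1], [0.6, 0, -0.1], [0.8, 0, -0.1], [0.8, 0, -0.1]], "turn": [[0, 0, 0], [0, 0, 0], [0, 0, 0], [0, 0, 0], [0, 0, 0]], "gripper": [0.6, 0.6, 0.6, 0.6, 0.6]}}

```text
t: 26.48
eef_pos: [0.352, -0.0102, 0.2775]
tcp_rot: [180.0, 0.4, 155.8]
wrist_force: [-0.1, 0.1, 0.6]
gripper_width: 0.402
```

```bash
python3 plan.py;python3 - <<'E'
from station import bot
from h import *
d={n:bot.read_camera(n) for n in("scene","top")};pickle.dump(d,open("c12.pkl","wb"))
c=d["scene"]
crop(c,220,175,270,230,14,"pics/s12.png")
cv2.imwrite("pics/t12.png",cv2.resize(d["top"]["pixels"][:,:,::-1],(800,600)))
cv2.imwrite("pics/sf12.png",cv2.resize(d["scene"]["pixels"][:,:,::-1],(800,600)))
# expected home projections: bracket x dir yaw -24.2, leg at hole
y=np.radians(-24.2);X=np.array([np.cos(y),np.sin(y),0]);h=np.array([.509,-.0815,.128])
P={'eye':(9,0),'tip':(0,-86),'bow':(16.8,-48),'throat':(10.2,-61.3),'flare':(17.5,-74),'ringtop':(9,20.5)}
for k,(a,b) in P.items():
    for dz in(0,): print(k,proj(c,[h+X*a/1e3+[0,0,b/1e3]]),(proj(c,[h+X*a/1e3+[0,0,b/1e3]])-[220,175]+.5)*14)
E
```

```text
t 26.475 [ 0.352  -0.0102  0.2775] [179.98   0.4  155.79] F [-0.1  0.1  0.6] M [ 0.01 -0.16  0.03] w 37.8
eye [[248.74772716 194.88433835]] [[409.46818024 285.38073687]]
tip [[246.82769124 220.70732225]] [[382.58767741 646.90251143]]
bow [[250.72076281 211.80623042]] [[437.09067937 522.28722583]]
throat [[249.1627775  214.85182642]] [[415.27888506 564.92556986]]
flare [[250.91918574 220.0902137 ]] [[439.8686003  638.26299183]]
ringtop [[248.7032142  188.01634836]] [[408.84499883 189.22887698]]
```

View pics/s12.png

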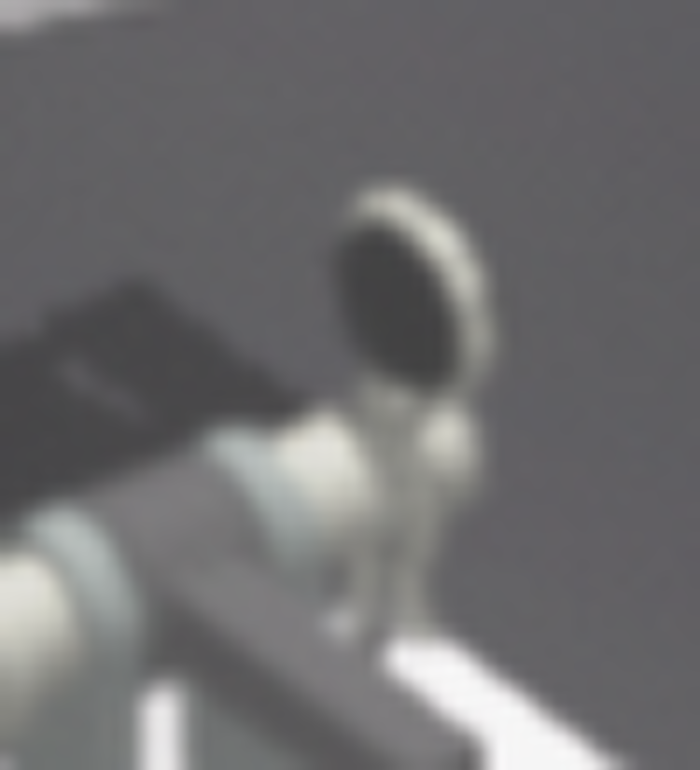

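View pics/t12.png

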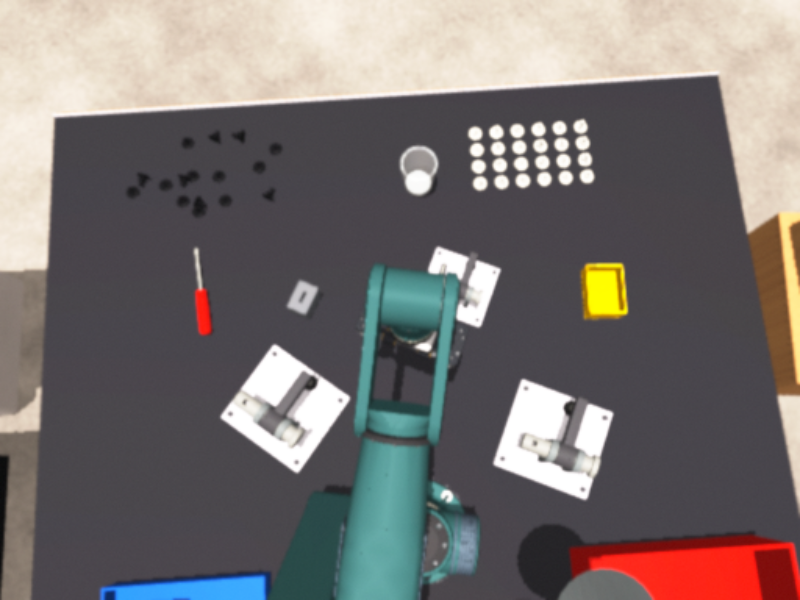

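The clip is home in the final crop: the eye's ring top is at (390,185), where the home prediction gives (397,183) after the known image offset. The bent leg passes beside the pin at about (430,500) and closes under it, with its end at (415,630). The top view shows the cup, tub and screwdriver unmoved and the arm clear, so I'm handing the job in.

```bash
python3 - <<'E'
from station import bot
print(bot.close_job())
E
```

```text
the job is handed in; nothing more can be done
None
```

The R-clip is fitted on the smallest bracket: the straight leg is down through the pin's cross-hole and the bent leg has snapped shut around the pin. I let go of it and handed the job in at about 26.6 s.

- **Finding the hole:** I lined the tip up using both cameras and lowered it in small steps. It went into the hole with about 1 N or less, so no search was needed.
- **Pressing home:** The bent leg met the pin at the height I had worked out. The push peaked at about 14 N vertical, slightly above the stated 12 N. It then fell to about zero past the pin's widest part, and I stopped within 1 mm of the computed home height.
- **Last checks:** After release, the eye and the bent leg were within about a pixel (roughly 2 mm) of where they should be when home. The wrist force was back to about zero, the gripper was clear, and the cup, tub and screwdriver looked unmoved.
- **Not confirmed:** The straight leg's tip was too low in contrast to measure exactly after release. I also could not read the bent leg's angle directly; I judged it closed from its position and the drop in force.
- **Disagreement:** The two cameras disagreed by several millimetres on the hole's absolute position, so I relied on the clip's position relative to the hole instead.

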